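# Set the length stop of a jig to an oak sample piece

## Task

Set the length stop on the wooden jig to the oak block: loosen the red clamp knob and draw the carriage stop clear, then slide the oak block along the board, without lifting it, until it sits square in the corner with its long side against the low fence and its end against the fixed end stop. Bring the carriage stop up until it touches the block's other end and tighten the knob again fully, so that it is locked there. Leave the screw jar and the two tall bottles standing where they are.

Things in the scene. Friction and masses are not known exactly. Their poses are not given: they have to be found in the camera images.
- jig: fixed plywood board with low wooden fence, aluminium rail behind it and dark steel end stop. Origin on the underside; x points to the fence, y along it to the end stop, z up. In this frame (mm): board x -180..105, y -255..195, top z 12; fence x 20..56 (front face x 20), top z 26; rail x 60..90, top z 34; end stop x -55..30, face at y 180, to y 196, top z 42
- home (a point): point on the board's top in the corner of fence and end stop: the underside centre of the oak block when it sits home; axes as the jig's. Jig frame (-11, 125, 12) mm.
- oak_block: oak block 62 (x) x 110 (y) x 35 (z) mm lying loose on the board; origin at the centre of its underside, y along its length. About 0.17 kg. Its end for end turn does not matter.
- carriage (a joint): position of the carriage stop along the rail, m: the distance from the end stop's face to the jaw's face, 0 to 0.34; grows as the carriage draws away from the end stop (jig -y). 0.110 when it touches the block that sits home. When the knob is free it slides with about 2 N.
- jaw_face (a point): point on the carriage's jaw face that meets the block; axes as the jig's. The steel jaw is 16 mm thick (to -y), jig x -19..17, z 15..49 mm; an arm (z 33..49) joins it over the fence to the grey carriage body (jig x 52..100, 54 mm long to -y, top z 64; the wedge under the knob reaches z 95 mm)
- knob_grip (a point): grip point of the red knob bar, on the knob's axis, 23 mm above its foot. z is the axis, outward, leaning 27.5 degrees from vertical to the board's front (jig -x); x runs along the bar. Bar 46 mm long, 14 mm thick (y), from 5 to 35 mm above the foot, on a disc of radius 19 mm. Turns and slides with knob and carriage; the foot lies 27 mm behind (-y) the jaw face at jig x 66, z 83 mm
- clamp_knob (a joint): clamp knob angle, rad: 0 fully tight, grows anticlockwise (seen from above the knob's top) as it is loosened, stop at 1.45; the clamp is free beyond about 0.6. It turns with 0.15 to 0.3 N m and stays where it is left.
- screw_jar: empty clear glass jar, 54 mm wide, 58 mm high, standing loose on the board; origin at the centre of its underside
- glue_bottle: tall orange glue bottle, 52 mm wide, 190 mm high, left of the jig; origin under its centre
- paint_bottle: white paint bottle with pink cap, 48 mm wide, 150 mm high, right of the jig; origin under its centre
Not all that is in view belongs to the job. What is shaped like the oak_block but turquoise is not meant.

How it is judged:
By the outcome, as a careful person would: the job done as asked, in the order asked, and still so for the second after the job is handed in, with the robot touching nothing.
It also fails if it takes over 70 s, if anything falls off the work surface, if the arm or the gripper's body presses on something with over 40 N, if the wrist force passes 120 N, or if a joint passes its speed limit or range.

## Robot

A 6-joint arm with a two-finger parallel gripper is mounted at the origin on the work surface; the furniture and walls round the work are solid. World frame = base frame: x ahead of the robot, y to its left, z up, the work surface at z = 0. Lengths are in m, angles in rad, forces in N, time in s.
With the tool pointing down it reaches from about 0.35 to 0.775 m from the base axis. Payload 5.5 kg.
Tool frame: the origin (TCP) lies on the centre line of the jaws, within the pads' length; the fingertips stand 11 mm ahead of it and the grasp point (between the pads) lies 8 mm behind it; z points along the fingers, y is the line along which they close (so a half turn about z gives the same grasp; the last joint's range is limited). The gripper opens to 85 mm and grips with 20 to 120 N. Pads are 22 mm wide; open, the fingers measure 114 mm over their backs; the gripper's body (76 mm by 85 mm) begins 54 mm behind the grasp point. The pads swing forward as they close: fully open they stand 13 mm farther back than shut.
Start: joints at [-1.422, 0.313, 0.046, 1.304, 0, 1.431], TCP at [0.164, -0.551, 0.242] pointing down, gripper open.
Joint ranges: [-2.76, 2.76], [-0.86, 1.69], [-1.03, 1.26], [-2.2, 2.34], [-1.47, 1.5], [-3.14, 3.14]. Speed limits (rad/s): [2.57, 2.57, 3.14, 3.14, 3.14, 3.14].

## Interface

Orientations are given as a unit quaternion [w, x, y, z].
In Python, from workcell import env, viewer, order, models gives the robot as it stands.
- The arm moves only by the tool drive_tool, never from a script. Its argument "series" is a list that holds one entry, the list of rows, each a list of 6 numbers: the shift along the tool's x, y, z each as a share of 120 mm, from -1 to 1, then the turn, a rotation vector about the tool's x, y, z each as a share of 180 degrees, from -1 to 1. A call has 1 to 20 rows; each row shifts and turns the commanded pose from where the row before left it, along the tool's axes as they then stand; what a row does not reach is not made up. A row lasts 1/8 s, in which the tool goes at most 62.5 mm and 10.7 degrees, less where a joint would pass 70% of its speed; a pose out of reach is approached as far as the arm can. A call with a number of a shift or a turn outside -1 to 1 is refused whole. A call with a gripper value outside its range is refused whole. "jaw" is the opening, from -1 (shut) to 1 (fully open), set as the call begins (left out, the last holds). The fingers move at their own pace and stop on an object; "grip_force" is the grip in N (left out, the last holds). Time passes only in rows, so rows that do not move let the fingers close. It gives the time, the measured TCP pose, the force, the opening and the grip force at its end, in the units of the state.
- env.get_state(): the state, without advancing time (a new reading comes with each control period).
- viewer.read_camera(name): name is "side" or "top"; returns the picture (480x640x3 uint8, red, green, blue); there is no depth.
- viewer.camera_info(name): a dict with "intrinsics" (3x3 intrinsics, pixels), "R" (3x3) and "t" (3): a world point X has camera coordinates R X + t. Camera axes: x right, y down, z forward; pixel columns grow to the right and rows downward; lengths in m; the calibration is good to about 2 mm. A picture is of the moment at which its call begins. camera_info takes no time and is no camera call.
- order.hand_in(): hands the job in; it is judged then, once.
Trained networks look in the newest picture that a camera, given by its name, has taken for a name from the list of things; names that differ only in an ending like _2 or _b are one class to them, and where a whole thing is asked for, a point or a joint stands for the part that bears it (a point fixed in the world has none). Each returns a list of dicts, best first, with "score" (0 to 1); they miss things now and then, are a little off and sometimes report something else, mostly with a low value. They report only what shows in the picture. A call takes as long as a camera call. They do not tell look-alikes from the thing itself.
- models.silhouettes(label, camera): "region" (480x640 bool, what is visible of it) and "location" ([column, row] in pixels, amid what is visible of it).
The state is a dict: "clock": time; "joint_pos": joint angles; "qvel": joint speeds; "tau": joint torques, N m; "tcp_pos": TCP position; "orientation": TCP orientation; "wrist_force": force on the tool from outside, world axes, zero at the start; "ft_torque": the same for the moment, N m; "finger_gap": finger opening in m; "grip_force": force on a finger pad.
Only numpy, scipy, OpenCV 4.12 (cv2) and the standard library are available. Lean on these libraries where they do the work, as an engineer would, in place of code of your own. Each camera call takes 0.05 s, during which the arm holds its last target. There are 200 camera calls.

## Working session

There is one attempt and no reset: what is moved stays moved. The work goes in short steps, Python scripts to look and compute and a tool call to move; the robot and the scene stay as the last step left them, time stands still between calls to the robot, and variables do not carry over. Pictures are saved under pics/ and viewed, at most 10 in all, crops included, and the job is handed in when it is done.

Besides the shell and the picture viewer there is one more tool, called after "Emit:" as name(argument=value, ...) on one line, values as JSON. drive_tool: Moves the arm, as the interface text tells. Its arguments: {"type":"object","properties":{"series":{"type":"array"},"jaw":{"type":"number"},"grip_force":{"type":"number"}},"required":["series"]}

```bash
ls; mkdir -p pics
python3 - <<'E'
from workcell import env, viewer, models
import cv2,numpy as np
for c in ("side","top"):
    im=viewer.read_camera(c); cv2.imwrite(f"pics/{c}0.png",im[:,:,::-1])
    i=viewer.camera_info(c); print(c,np.round(i["intrinsics"],1).tolist(),np.round(i["R"],4).tolist(),np.round(i["t"],4).tolist())
    for l in ("jig","oak_block","carriage","clamp_knob","screw_jar","glue_bottle","paint_bottle"):
        for d in models.silhouettes(l,c)[:3]: print(c,l,round(d["score"],2),np.round(d["location"]),d["region"].sum())
s=env.get_state();print({k:np.round(v,3).tolist() for k,v in s.items()})
E
```

```text
pics
side [[461.5, 0.0, 320.8], [0.0, 461.5, 243.6], [0.0, 0.0, 1.0]] [[-0.954, -0.2994, -0.0133], [-0.1549, 0.5306, -0.8334], [0.2565, -0.793, -0.5525]] [0.4475, 0.1558, 1.2969]
side jig 0.73 [292. 260.] 6539
side oak_block 0.81 [365. 320.] 1018
side oak_block 0.7 [326. 246.] 567
side carriage 0.86 [262. 262.] 693
side clamp_knob 0.42 [259. 244.] 131
side screw_jar 0.68 [319. 273.] 442
side glue_bottle 0.92 [282. 361.] 1231
side paint_bottle 0.67 [338. 190.] 379
side paint_bottle 0.26 [260. 243.] 169
top [[550.5, 0.0, 317.9], [0.0, 550.5, 241.8], [0.0, 0.0, 1.0]] [[0.4743, -0.8803, 0.0098], [-0.6845, -0.3758, -0.6247], [0.5536, 0.2896, -0.7808]] [-0.2369, 0.3695, 1.5285]
{'clock': 0.8, 'joint_pos': [-1.422, 0.313, 0.046, 1.304, -0.0, 1.431], 'qvel': [0.001, 0.001, 0.001, 0.002, -0.001, 0.001], 'tau': [-0.001, -48.039, 29.88, -0.0, -0.0, 0.0], 'tcp_pos': [0.164, -0.551, 0.242], 'orientation': [0.0, 0.99, 0.144, -0.0], 'wrist_force': [-0.205, -0.363, 0.233], 'ft_torque': [-0.067, -0.012, -0.012], 'grip_force': 0.0, 'finger_gap': 0.086}
```

View pics/side0.png

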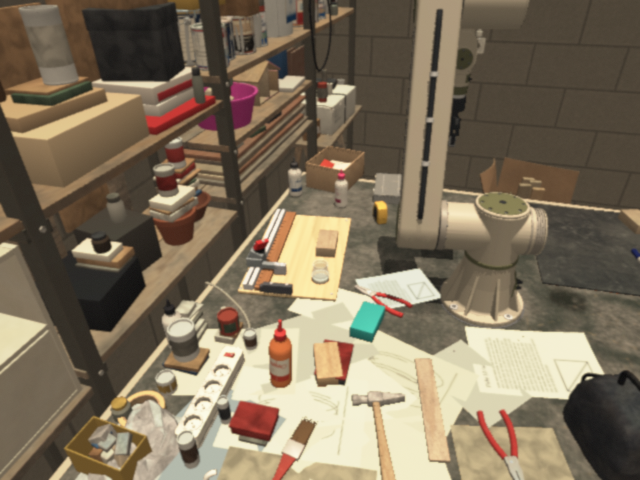

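View pics/top0.png

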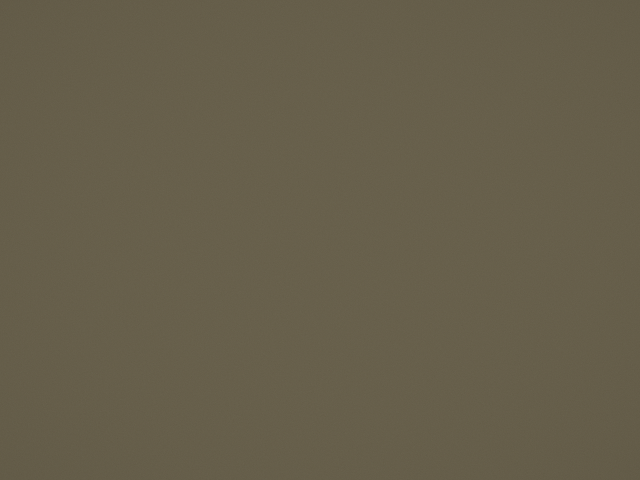

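Run:
```python
import cv2,numpy as np
im=cv2.imread("pics/side0.png")
cv2.imwrite("pics/c1.png",cv2.resize(im[165:305,230:370],None,fx=4.2,fy=4.2,interpolation=cv2.INTER_CUBIC))
t=cv2.imread("pics/top0.png").astype(int);print(t.min((0,1)),t.max((0,1)),t[-3:,::80].tolist())
```

```text
[69 89 96] [ 79  99 106] [[[71, 90, 98], [73, 92, 100], [73, 93, 100], [75, 95, 103], [74, 94, 101], [75, 95, 102], [73, 94, 100], [73, 93, 100]], [[73, 92, 99], [73, 93, 100], [73, 93, 100], [74, 94, 101], [75, 95, 103], [73, 93, 100], [74, 94, 101], [73, 92, 100]], [[72, 91, 98], [72, 91, 98], [73, 94, 101], [74, 94, 101], [75, 95, 102], [76, 95, 103], [75, 94, 101], [74, 94, 101]]]
```

View pics/c1.png

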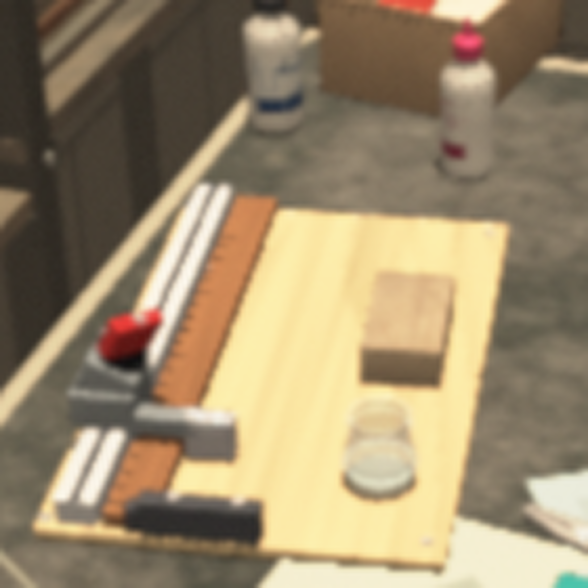

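```bash
cat > h.py <<'E'
import numpy as np,cv2
from scipy.optimize import least_squares
from scipy.ndimage import map_coordinates
from workcell import viewer
def cam(n="side"):
    i=viewer.camera_info(n); return np.array(i["intrinsics"]),np.array(i["R"]),np.array(i["t"])
def proj(P,c):
    K,R,t=c; q=(np.asarray(P)@R.T+t)@K.T; return q[:,:2]/q[:,2:]
def T(p,P,z0=0):  # p x,y,yaw ; local P in m -> world
    c,s=np.cos(p[2]),np.sin(p[2]); P=np.asarray(P,float)
    return np.c_[p[0]+c*P[:,0]-s*P[:,1],p[1]+s*P[:,0]+c*P[:,1],P[:,2]+z0]
def edgefit(im,segs,p0,c,w=4,z0=0,free=(0,1,2),it=8,place=T):
    """segs: list of (A,B,sgn) mm local; find strongest gradient along normals"""
    g=cv2.GaussianBlur(im,(0,0),0.7).astype(float)
    p=np.array(p0,float)
    for k in range(it):
        ww=w if k<3 else max(2,w/2)
        obs=[]
        for A,B in segs:
            L=np.linspace(0,1,22)[1:-1,None]; X=(np.array(A)*(1-L)+np.array(B)*L)/1e3
            u=proj(place(p,X,z0),c); d=u[-1]-u[0]; d/=np.linalg.norm(d); n=np.array([-d[1],d[0]])
            o=np.arange(-ww,ww+.01,.25)
            s=u[:,None]+o[None,:,None]*n
            v=np.stack([map_coordinates(g[:,:,ch],[s[...,1],s[...,0]],order=1) for ch in range(3)],-1)
            gr=np.abs(np.gradient(v,axis=1)).sum(-1); gr=gr.mean(0,keepdims=True)+0.3*gr # share along the edge
            j=gr.argmax(1); off=o[j]; wt=np.array(gr.max(1)>6)
            obs.append((X,n,u+off[:,None]*n,wt))
        f=lambda q:np.concatenate([((proj(place(np.array([q[free.index(i)] if i in free else p[i] for i in range(3)]),X,z0),c)-m)@n)*wt for X,n,m,wt in obs])
        r=least_squares(f,[p[i] for i in free],loss="soft_l1",f_scale=.5)
        for i,v in zip(free,r.x): p[i]=v
    return p,np.array([np.mean(np.abs(a)) for a in np.split(r.fun if False else f(r.x),len(segs))])
E
cat > fit.py <<'E'
from h import *
c=cam(); im=cv2.imread("pics/side0.png")
uv=np.array([[336,300],[351.2,217.9],[238.6,291.2]])
M=np.array([[-180,195,6],[-180,-255,12],[105,195,6]])/1e3
r=least_squares(lambda q:(proj(T(q,M),c)-uv).ravel(),[.5,0,0]); print("rough",r.x,r.fun.round(1))
segs=[((-175,-255,12),(15,-255,12)),((20,-250,12),(20,40,12)),((-50,180,42),(-22,180,42)),((-50,196,12),(20,196,12)),((-175,195,0),(100,195,0)),((-180,-250,0),(-180,190,0))]
p,e=edgefit(im,segs,r.x,c,w=4); print("jig",p.round(4),e.round(2))
np.save("jig.npy",p)
v=cv2.resize(im[165:305,230:370],None,fx=4.2,fy=4.2,interpolation=cv2.INTER_CUBIC)
def dr(segs,p,col,z0=0,place=T):
    for A,B in segs:
        u=((proj(place(p,np.array([A,B])/1e3,z0),c)-[230,165]+.5)*4.2-.5).round().astype(int); cv2.line(v,tuple(map(int,u[0])),tuple(map(int,u[1])),col,1)
dr(segs,p,(255,0,0))
# block
from workcell import models
for d in models.silhouettes("oak_block","side"):
    if abs(d["location"][0]-326)<8: msk=d["region"]
def hull(q,dims=(31,55,35),z0=.012):
    X=np.array([[a,b,h] for a in(-dims[0],dims[0]) for b in (-dims[1],dims[1]) for h in (0,dims[2])])/1e3
    return X
def boxsegs(a,b,h): return [((-a,b,0),(a,b,0)),((-a,b,h),(a,b,h)),((-a,-b,h),(a,-b,h)),((-a,-b,h),(-a,b,h)),((a,-b,h),(a,b,h)),((-a,b,0),(-a,b,h)),((a,b,0),(a,b,h))]
q0=T(p,[[-.1,-.05,0]])[0]
def miou(q):
    m=np.zeros((480*4,640*4),np.uint8); u=cv2.convexHull(((proj(T(q,hull(q),.012),c)+.5)*4-.5).astype(np.float32)).round().astype(int)
    cv2.fillConvexPoly(m,u,255); m=cv2.resize(m,(640,480),interpolation=cv2.INTER_AREA)/255.; return np.abs(m-msk).sum()
from scipy.optimize import minimize
best=min((miou([x,y,p[2]+a]),x,y,p[2]+a) for x in q0[0]+np.arange(-.06,.06,.008) for y in q0[1]+np.arange(-.08,.08,.01) for a in (-.4,-.2,0,.2,.4))
r=minimize(miou,best[1:],method="Nelder-Mead",options=dict(initial_simplex=np.array(best[1:])+np.array([[0,0,0],[.01,0,0],[0,.01,0],[0,0,.1]])))
print("block mask",r.x.round(4),r.fun,msk.sum())
b,e=edgefit(im,boxsegs(31,55,35),r.x,c,w=2,z0=.012); print("block edge",b.round(4),e.round(2))
dr(boxsegs(31,55,35),b,(0,0,255),.012); np.save("blk.npy",b)
d=b[:2]-p[:2];cc,s=np.cos(p[2]),np.sin(p[2]);print("block in jig",cc*d[0]+s*d[1],-s*d[0]+cc*d[1],b[2]-p[2])
cv2.imwrite("pics/f1.png",v)
E
python3 fit.py
```

```text
rough [ 0.59192069 -0.03949583  0.15517662] [ 0.3 -0.1  0.2 -0.4 -0.5  0.1]
jig [ 0.5958 -0.0394  0.146 ] [0.26 0.02 2.01 0.32 0.52 0.05]
block mask [ 0.4852 -0.1134  0.1841] 31.207843137254905 567
block edge [ 0.4802 -0.112   0.1546] [0.53 0.17 0.27 0.6  0.61 0.4  0.  ]
block in jig -0.12487731955919329 -0.05502536193411319 0.008599055471364442
```

View pics/f1.png

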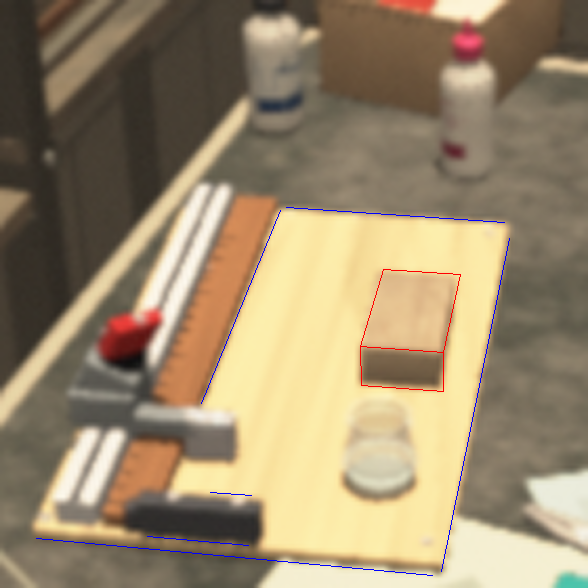

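```bash
cat > f2.py <<'E'
from h import *
c=cam(); p=np.load("jig.npy")
L=[((-180,-255,12),(509,223)),((-180,195,0),(445,568)),((105,195,0),(36,533)),((20,-255,26),(277,197)),((-55,180,42),(261,498)),((-55,196,12),(261,541)),((60,-255,34),(231,187)),((90,-255,34),(200,185)),((60,195,12),(98,520)),((-55,196,42),(261,503))]
X=np.array([a for a,_ in L])/1e3; uv=(np.array([b for _,b in L])+.5)/4.2-.5+[230,165]
def rep(q,n): print(n,np.round(q,4),((proj(T(q,X),c)-uv)*4.2).round(1).tolist())
rep(p,"edge")
r=least_squares(lambda q:(proj(T(q,X),c)-uv).ravel(),p,loss="soft_l1"); rep(r.x,"pts")
E
python3 f2.py
```

```text
edge [ 0.5958 -0.0394  0.146 ] [[0.7, -0.2], [-5.5, 7.6], [-6.6, 3.9], [3.0, -4.0], [-2.8, -2.1], [-5.6, 4.6], [3.4, -5.1], [0.7, -5.3], [-7.2, 9.3], [-7.8, 7.8]]
pts [ 0.5955 -0.0433  0.1578] [[-1.1, -3.8], [0.4, 2.3], [-1.0, 2.0], [1.4, -6.1], [3.0, -5.7], [0.4, 0.9], [1.7, -6.9], [-1.0, -7.0], [-1.4, 6.9], [-1.7, 4.1]]
```

Emit:
drive_tool(series=[[[0, 0, -0.4, 0, 0, 0]]], jaw=0.2)

```text
clock: 0.98
tcp_pos: [0.1634, -0.5487, 0.2866]
orientation: [-0.005, 0.99, 0.144, -0.0]
wrist_force: [0.8, -0.8, 0.5]
finger_gap: 0.0698
grip_force: 0.0
```

Run:
```python
from workcell import env, viewer
import numpy as np
t=viewer.read_camera("top"); print(t.min((0,1)),t.max((0,1)))
s=env.get_state();print(s["clock"],s["tcp_pos"],s["orientation"])
```

```text
[96 89 69] [106  99  79]
1.025 [ 0.16382698 -0.55185099  0.29602404] [2.31360276e-03 9.89591141e-01 1.43888922e-01 3.77455681e-06]
```

```bash
cat > f3.py <<'E'
from h import *
c=cam(); im=cv2.imread("pics/side0.png").astype(float); p=np.array([.5955,-.042,.153])
S={"far z12":((-170,-255,12),(10,-255,12)),"fence z12":((20,-250,12),(20,20,12)),"right z12":((-180,-250,12),(-180,190,12)),"right z0":((-180,-250,0),(-180,190,0)),
"near z12":((-170,195,12),(-65,195,12)),"near z0":((-170,195,0),(-65,195,0)),"stop top":((-52,180,42),(-22,180,42)),"stop bot":((-50,196,12),(25,196,12)),"stop right":((-55,196,15),(-55,196,40)),"fence far top":((22,-255,26),(54,-255,26)),"rail near right":((60,130,34),(60,190,34))}
for n,(A,B) in S.items():
    L=np.linspace(0,1,60)[:,None]; u=proj(T(p,(np.array(A)*(1-L)+np.array(B)*L)/1e3),c)
    d=u[-1]-u[0]; d/=np.linalg.norm(d); nn=np.array([-d[1],d[0]])
    if abs(nn[1])>.6: nn*=np.sign(nn[1])
    else: nn*=np.sign(nn[0])
    o=np.arange(-4,4.01,.5); s=u[:,None]+o[None,:,None]*nn
    v=np.stack([map_coordinates(im[:,:,ch],[s[...,1],s[...,0]],order=1).mean(0) for ch in (2,1,0)],-1)
    print(n,nn.round(2)); print("  ",[tuple(x) for x in np.c_[o*10,v][:, :].astype(int).tolist()])
E
python3 f3.py
```

```text
far z12 [-0.06  1.  ]
   [(-40, 133, 121, 101), (-35, 133, 121, 101), (-30, 132, 120, 100), (-25, 132, 120, 100), (-20, 131, 120, 100), (-15, 132, 120, 100), (-10, 133, 121, 100), (-5, 142, 127, 103), (0, 160, 141, 110), (5, 188, 163, 122), (10, 218, 191, 138), (15, 238, 212, 151), (20, 246, 223, 158), (25, 249, 228, 162), (30, 249, 230, 164), (35, 250, 230, 164), (40, 250, 230, 164)]
fence z12 [0.93 0.37]
   [(-40, 203, 133, 84), (-35, 203, 133, 84), (-30, 202, 132, 83), (-25, 197, 129, 81), (-20, 187, 123, 77), (-15, 174, 117, 74), (-10, 169, 121, 78), (-5, 180, 139, 93), (0, 206, 169, 114), (5, 230, 198, 135), (10, 242, 216, 150), (15, 248, 226, 158), (20, 250, 229, 162), (25, 250, 231, 164), (30, 251, 232, 165), (35, 251, 233, 167), (40, 251, 234, 168)]
right z12 [0.98 0.19]
   [(-40, 249, 229, 164), (-35, 249, 229, 164), (-30, 249, 229, 163), (-25, 249, 229, 163), (-20, 249, 229, 162), (-15, 248, 227, 161), (-10, 246, 223, 156), (-5, 238, 212, 147), (0, 222, 192, 134), (5, 197, 169, 121), (10, 171, 148, 111), (15, 150, 134, 105), (20, 139, 127, 104), (25, 135, 124, 103), (30, 13
[... 2375 characters left out ...]
102, 97, 80), (-30, 102, 97, 80), (-25, 103, 97, 80), (-20, 104, 98, 81), (-15, 104, 97, 81), (-10, 104, 98, 81), (-5, 106, 99, 82), (0, 111, 101, 83), (5, 123, 106, 84), (10, 137, 110, 85), (15, 158, 117, 85), (20, 178, 124, 84), (25, 189, 127, 84), (30, 196, 130, 83), (35, 198, 130, 83), (40, 199, 131, 83)]
rail near right [0.91 0.4 ]
   [(-40, 170, 159, 145), (-35, 192, 180, 164), (-30, 219, 208, 191), (-25, 237, 229, 213), (-20, 245, 238, 224), (-15, 248, 242, 229), (-10, 247, 241, 228), (-5, 244, 236, 222), (0, 232, 223, 207), (5, 209, 198, 181), (10, 178, 166, 151), (15, 150, 137, 123), (20, 137, 119, 104), (25, 142, 114, 93), (30, 158, 117, 88), (35, 175, 122, 85), (40, 186, 125, 84)]
```

```bash
cat > f4.py <<'E'
from h import *
from scipy.optimize import minimize
J=np.array([.595,-.0395,.150]); np.save("jig.npy",J)
a=np.radians(27.5); KZ=np.array([-np.sin(a),0,np.cos(a)]); KX0=np.array([np.cos(a),0,np.sin(a)]); KY0=np.array([0,1.,0])
def bar(th,q):
    kx=np.cos(th)*KX0+np.sin(th)*KY0; ky=np.cross(KZ,kx); f=np.array([.066,.153-q,.083])
    return np.array([f+sx*.023*kx+sy*.007*ky+h*KZ for sx in(-1,1) for sy in(-1,1) for h in(.005,.035)])
def redmask(im):
    h=cv2.cvtColor(im,cv2.COLOR_BGR2HSV); m=((h[...,0]<8)|(h[...,0]>172))&(h[...,1]>150)&(h[...,2]>70)
    return m
def hullmask(X,c):
    m=np.zeros((1920,2560),np.uint8); u=cv2.convexHull(((proj(X,c)+.5)*4-.5).astype(np.float32)).round().astype(int)
    cv2.fillConvexPoly(m,u,255); return cv2.resize(m,(640,480),interpolation=cv2.INTER_AREA)/255.
def knobfit(im,J,c,roi):
    m=np.zeros((480,640)); y0,y1,x0,x1=roi; m[y0:y1,x0:x1]=redmask(im)[y0:y1,x0:x1]
    f=lambda v:np.abs(hullmask(T(J,bar(v[0],v[1])),c)-m).sum()
    g=sorted((f((t,q)),t,q) for t in np.arange(0,np.pi,.15) for q in np.arange(.02,.3,.01))
    out=[]
    for s in g[:3]:
        r=minimize(f,s[1:],method="Nelder-Mead",options=dict(initial_simplex=np.array(s[1:])+np.array([[0,0],[.1,0],[0,.005]]))); out.append((round(r.fun,1),r.x.round(3)))
    return sorted(out,key=lambda x:x[0]),m.sum()
if __name__=="__main__":
    c=cam(); im=cv2.imread("pics/side0.png")
    print(knobfit(im,J,c,(230,260,240,280)))
    ys,xs=np.where(redmask(im)[230:260,240:280]); print(xs.min()+240,xs.max()+240,ys.min()+230,ys.max()+230)
    # jaw
    F=[((-19,0,15),(17,0,15)),((-19,0,49),(17,0,49)),((-19,0,15),(-19,0,49)),((-19,-16,49),(17,-16,49)),((-19,0,49),(-19,-16,49))]
    for q0 in (.06,.07,.08,.09,.1):
        pl=lambda p,X,z0=0:T(J,X+np.array([0,.18-p[1],0]))
        p,e=edgefit(im,F,[0,q0,0],c,w=2,free=(1,),place=pl); print(q0,p[1].round(4),e.round(2))
E
python3 f4.py
```

```text
([(np.float64(42.0), array([1.223, 0.069])), (np.float64(42.0), array([1.223, 0.069])), (np.float64(42.6), array([1.204, 0.071]))], np.float64(90.0))
254 267 239 249
0.06 0.0672 [0.06 0.08 0.99 0.95 0.29]
0.07 0.0672 [0.08 0.08 1.   0.83 0.28]
0.08 0.0672 [0.08 0.08 1.   0.83 0.28]
0.09 0.0672 [0.08 0.07 1.   0.83 0.28]
0.1 0.0672 [0.08 0.09 1.   0.83 0.28]
```

```bash
cat > ov.py <<'E'
from f4 import *
def overlay(im,J,q,th,out,x0,y0,w,h,f,blk=None):
    c=cam(); v=cv2.resize(im[y0:y0+h,x0:x0+w],None,fx=f,fy=f,interpolation=cv2.INTER_CUBIC)
    def dr(W,col):
        u=((proj(W,c)-[x0,y0]+.5)*f-.5).round().astype(int); cv2.polylines(v,[u.reshape(-1,1,2)],True,col,1)
    def box(f,x,y,z,col,dy=0):
        for zz in z: dr(f(np.array([[x[0],y[0],zz],[x[1],y[0],zz],[x[1],y[1],zz],[x[0],y[1],zz]])/1e3+np.array([0,dy,0])),col)
    j=lambda X:T(J,X)
    box(j,(-180,105),(-255,195),(0,12),(255,0,0)); box(j,(20,56),(-255,195),(12,26),(255,128,0)); box(j,(60,90),(-255,195),(34,),(255,0,255)); box(j,(-55,30),(180,196),(12,42),(255,255,0))
    box(j,(-19,17),(-16,0),(15,49),(0,255,0),.18-q); box(j,(52,100),(-54,0),(64,),(0,255,0),.18-q)
    if th is not None:
        B=bar(th,q); 
        for k in ((0,2,6,4),(1,3,7,5)): dr(j(B[list(k)]),(0,255,255))
    if blk is not None: box(lambda X:T(blk,X,.012),(-31,31),(-55,55),(0,35),(0,0,255))
    cv2.imwrite(out,v)
if __name__=="__main__":
    overlay(cv2.imread("pics/side0.png"),np.load("jig.npy"),.068,1.22,"pics/o1.png",232,205,115,100,6.8,np.load("blk.npy"))
E
python3 ov.py
```

```text
(no output)
```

View pics/o1.png

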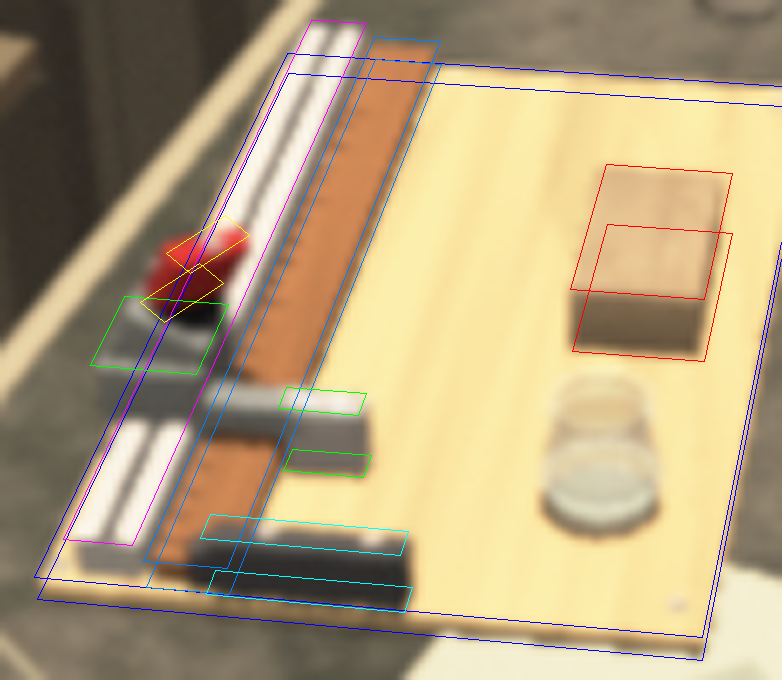

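```bash
cat > f5.py <<'E'
from f4 import *
def redsoft(im,roi):
    b,g,r=[im[...,k].astype(float) for k in range(3)]
    m=np.clip((r/(np.maximum(g,b)+8)-1.7)/.5,0,1); o=np.zeros(m.shape); y0,y1,x0,x1=roi; o[y0:y1,x0:x1]=m[y0:y1,x0:x1]; return o
def kfit(im,J,c,roi,qs):
    m=redsoft(im,roi); out=[]
    f=lambda v:np.abs(cv2.GaussianBlur(hullmask(T(J,bar(v[0],v[1])),c),(0,0),.6)-np.roll(m,0)).sum()
    for t in np.arange(0,np.pi,.2):
        g=min((f((t,q)),q) for q in qs); out.append((round(g[0],1),round(t,2),round(g[1],3)))
    out.sort(); s=out[0][1:]
    r=minimize(f,s,method="Nelder-Mead",options=dict(initial_simplex=np.array(s)+np.array([[0,0],[.15,0],[0,.008]])))
    return out[:5],r.fun,r.x.round(3),m.sum().round(1)
if __name__=="__main__":
    c=cam(); im=cv2.imread("pics/side0.png"); J=np.array([.595,-.042,.156]); np.save("jig.npy",J)
    print(kfit(im,J,c,(228,262,240,280),np.arange(.04,.1,.005)))
    m=redsoft(im,(228,262,240,280))
    for y in range(235,254): print(y,"".join("#" if v>.8 else "+" if v>.3 else "." for v in m[y,248:275]))
    h=hullmask(T(J,bar(1.0,.068)),c)
    for y in range(233,256): print(y,"".join("#" if v>.8 else "+" if v>.3 else "." for v in h[y,248:275]))
E
python3 f5.py
```

```text
([(np.float64(45.8), np.float64(1.2), np.float64(0.065)), (np.float64(54.3), np.float64(1.0), np.float64(0.065)), (np.float64(60.7), np.float64(1.4), np.float64(0.065)), (np.float64(70.8), np.float64(0.8), np.float64(0.065)), (np.float64(80.3), np.float64(1.6), np.float64(0.065))], np.float64(44.56037758714244), array([1.166, 0.066]), np.float64(97.7))
235 ...........................
236 ...........................
237 ...........................
238 ...........................
239 ..................#+.......
240 .........+###....###.......
241 ........######...###.......
242 ........#######+###........
243 ........##########.........
244 .......+##########.........
245 ......+##########..........
246 ......###########..........
247 ......##########...........
248 ......#########+...........
249 .......######+.............
250 ........##.................
251 ...........................
252 ...........................
253 ...........................
233 ...........................
234 ...........................
235 ...........................
236 ...........................
237 .................+++.......
238 ..............++####+......
239 ...........+#########......
240 ........+#############.....
241 .......+#############+.....
242 .......##############......
243 ......+#############+......
244 ......##############.......
245 .....+#############+.......
246 .....##############........
247 ....+#############+........
248 .....##########++..........
249 ......######++.............
250 ......+##+.................
251 ...........................
252 ...........................
253 ...........................
254 ...........................
255 ...........................
```

```bash
cat > plan.py <<'E'
from h import *
from scipy.spatial.transform import Rotation as Ro
from workcell import env
J=np.load("jig.npy")
def W(x,y,z): return T(J,[[x/1e3,y/1e3,z/1e3]])[0]
RJ=Ro.from_euler("z",J[2])
A=np.radians(27.5); KZ=np.array([-np.sin(A),0,np.cos(A)]); KX0=np.array([np.cos(A),0,np.sin(A)])
def Rdown(yaw): # tool x yaw in jig frame
    x=np.array([np.cos(yaw),np.sin(yaw),0]); z=np.array([0,0,-1.]); return RJ*Ro.from_matrix(np.c_[x,np.cross(z,x),z])
def Rknob(th):
    x=np.cos(th)*KX0+np.sin(th)*np.array([0,1.,0]); z=-KZ; return RJ*Ro.from_matrix(np.c_[x,np.cross(z,x),z])
def knob(q,h): # point h mm above the foot on the knob axis, world
    f=np.array([66,180-q*1e3-27,83])+h*KZ; return W(*f)
def cur():
    s=env.get_state(); o=s["orientation"]; return s,np.array(s["tcp_pos"]),Ro.from_quat([o[1],o[2],o[3],o[0]])
def go(p,R,label=""):
    s,p0,R0=cur(); rv=(R0.inv()*R).as_rotvec()/np.pi; n=int(np.ceil(np.abs(np.linalg.norm(rv))/.056))
    d=R.inv().apply(p-p0)/.12; m=int(np.ceil(np.linalg.norm(d)/.5))
    print(label,"target",p.round(4),"turn",rv.round(4),"/",n,"=",(rv/max(n,1)).round(4),"| then shift",d.round(3),"/",m,"=",(d/max(m,1)).round(4))
E
python3 - <<'E'
from plan import *
from workcell import viewer,models
from scipy.optimize import minimize
from f4 import hullmask
c=cam(); viewer.read_camera("side")
for l,r,h,z0,g in (("screw_jar",.027,.058,.012,W(-110,80,12)),("glue_bottle",.026,.19,0,None),("paint_bottle",.024,.15,0,None)):
    d=models.silhouettes(l,"side")[0]; m=d["region"]; ang=np.linspace(0,2*np.pi,24,endpoint=False)
    if g is None: # ground ray of the bottom
        ys,xs=np.where(m); K,R,t=c; v=R.T@np.linalg.inv(K)@np.array([xs.mean(),ys.max(),1]); C=-R.T@t; g=C+v*(-C[2]/v[2])
    f=lambda q:np.abs(hullmask(np.array([[q[0]+r*np.cos(a),q[1]+r*np.sin(a),z] for a in ang for z in (z0,z0+h)]),c)-m).sum()
    R=minimize(f,g[:2],method="Nelder-Mead",options=dict(initial_simplex=np.array(g[:2])+np.array([[0,0],[.02,0],[0,.02]])))
    print(l,d["score"],R.x.round(3),R.fun.round(1),m.sum(),"jig",RJ.inv().apply([R.x[0]-J[0],R.x[1]-J[1],0]).round(3))
b=np.load("blk.npy");print("block jig",RJ.inv().apply([b[0]-J[0],b[1]-J[1],0]).round(4),b[2]-J[2])
s,p0,R0=cur();print(p0)
go(knob(.067,80),Rknob(1.15),"above knob")
E
```

```text
screw_jar 0.59 [0.454 0.055] 59.3 409 jig [-0.125  0.118  0.   ]
glue_bottle 0.76 [0.428 0.43 ] 569.9 1275 jig [-0.091  0.493  0.   ]
paint_bottle 0.78 [ 0.518 -0.399] 176.6 366 jig [-0.131 -0.34   0.   ]
block jig [-0.1242 -0.0514  0.    ] -0.001412244145748781
[ 0.16378272 -0.55133673  0.29030683]
above knob target [0.6103 0.0475 0.154 ] turn [-0.0952  0.1279 -0.3173] / 7 = [-0.0136  0.0183 -0.0453] | then shift [5.37  1.348 3.063] / 13 = [0.4131 0.1037 0.2356]
```

Look-alikes for the oak block: the turquoise block at px (366,320), the loose wood piece on the papers at (327,362), and the brown block on the board at (326,246). I choose the last, because it lies on the board; the crop shows oak and its size fits 62x110x35.

Emit:
drive_tool(series=[[[0, 0, 0, -0.0136, 0.0183, -0.0453], [0, 0, 0, -0.0136, 0.0183, -0.0453], [0, 0, 0, -0.0136, 0.0183, -0.0453], [0, 0, 0, -0.0136, 0.0183, -0.0453], [0, 0, 0, -0.0136, 0.0183, -0.0453], [0, 0, 0, -0.0136, 0.0183, -0.0453], [0, 0, 0, -0.0136, 0.0183, -0.0453], [0.41, 0.1, 0.2, 0, 0, 0], [0.41, 0.1, 0.2, 0, 0, 0], [0.41, 0.1, 0.2, 0, 0, 0], [0.41, 0.1, 0.2, 0, 0, 0], [0.41, 0.1, 0.2, 0, 0, 0], [0.41, 0.1, 0.2, 0, 0, 0], [0.41, 0.1, 0.2, 0, 0, 0], [0.41, 0.1, 0.2, 0, 0, 0], [0.41, 0.1, 0.2, 0, 0, 0], [0.41, 0.1, 0.2, 0, 0, 0], [0.41, 0.1, 0.2, 0, 0, 0], [0, 0, 0, 0, 0, 0]]], jaw=0.2)

```text
clock: 3.6
tcp_pos: [0.5152, -0.0459, 0.2127]
orientation: [0.111, 0.77, 0.593, 0.209]
wrist_force: [-1.0, 0.4, -0.7]
finger_gap: 0.0515
grip_force: 0.0
```

Run:
```python
from plan import *
s,p,R=cur(); print(s["clock"],p.round(4),s["joint_pos"])
go(knob(.067,80),Rknob(1.15))
```

```text
3.6 [ 0.5152 -0.0459  0.2127] [-0.3825318  -0.11608771 -0.62323547  0.64766047  0.24359591  1.49780542]
 target [0.6109 0.0499 0.154 ] turn [-0.0016 -0.0023  0.0034] / 1 = [-0.0016 -0.0023  0.0034] | then shift [0.848 0.255 0.853] / 3 = [0.2826 0.0851 0.2844]
```

Emit:
drive_tool(series=[[[0.28, 0.085, 0.28, 0, 0, 0], [0.28, 0.085, 0.28, 0, 0, 0], [0.28, 0.085, 0.28, 0, 0, 0], [0, 0, 0, 0, 0, 0], [0, 0, 0, 0, 0, 0]]])

```text
clock: 4.22
tcp_pos: [0.6084, 0.044, 0.156]
orientation: [0.112, 0.772, 0.59, 0.208]
wrist_force: [-0.4, -0.4, -0.5]
finger_gap: 0.0515
grip_force: 0.0
```

Run:
```python
from plan import *
from ov import overlay
im=viewer.read_camera("side")[:,:,::-1].copy(); cv2.imwrite("pics/s1.png",im)
s,p,R=cur(); go(knob(.067,20),Rknob(1.15)); c=cam()
x0,y0,f=215,175,7
v=cv2.resize(im[y0:y0+85,x0:x0+110],None,fx=f,fy=f,interpolation=cv2.INTER_CUBIC)
def mk(X,col):
    for u in ((proj(X,c)-[x0,y0]+.5)*f-.5): cv2.drawMarker(v,tuple(int(a) for a in u.round()),col,cv2.MARKER_CROSS,14,1)
g=s["finger_gap"]/2
mk(p+R.apply([[0,g,.011],[0,-g,.011]]),(0,255,0)); mk(p[None],(255,0,0)); mk(p+R.apply([[0,0,.045],[0,0,.08]]),(0,255,255))
cv2.imwrite("pics/s1c.png",v)
```

```text
target [0.6383 0.054  0.1007] turn [-0.0006 -0.0007  0.001 ] / 1 = [-0.0006 -0.0007  0.001 ] | then shift [ 0.049 -0.009  0.533] / 2 = [ 0.0245 -0.0043  0.2663]
```

View pics/s1c.png

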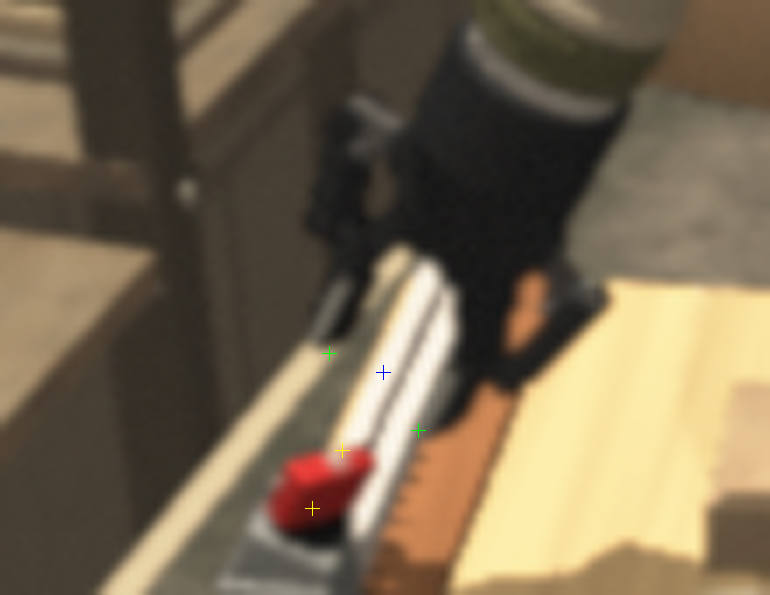

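Emit:
drive_tool(series=[[[0.05, -0.01, 0.13, 0, 0, 0], [0, 0, 0.13, 0, 0, 0], [0, 0, 0.13, 0, 0, 0], [0, 0, 0.13, 0, 0, 0], [0, 0, 0, 0, 0, 0], [0, 0, 0, 0, 0, 0]]])

```text
clock: 5.03
tcp_pos: [0.6383, 0.0555, 0.1023]
orientation: [0.113, 0.772, 0.59, 0.209]
wrist_force: [-1.0, 0.2, -0.6]
finger_gap: 0.0515
grip_force: 0.0
```

Emit:
drive_tool(series=[[[0, 0, 0, 0, 0, 0], [0, 0, 0, 0, 0, 0], [0, 0, 0, 0, 0, 0], [0, 0, 0, 0, 0, 0], [0, 0, 0, 0, 0, 0]]], jaw=-1, grip_force=30)

```text
clock: 5.65
tcp_pos: [0.6369, 0.0557, 0.1022]
orientation: [0.112, 0.772, 0.59, 0.209]
wrist_force: [-5.3, 0.9, 3.2]
finger_gap: 0.0134
grip_force: 31.3
```

Run:
```python
from plan import *
s,p,R=cur(); print(s["clock"],p.round(4),s["wrist_force"],s["ft_torque"],s["finger_gap"],s["joint_pos"].round(2) if hasattr(s["joint_pos"],"round") else s["joint_pos"])
go(knob(.067,20),Rknob(1.15))
```

```text
5.65 [0.6369 0.0557 0.1022] [-5.30569306  0.86819548  3.18067545] [ 0.08360345  1.13714517 -0.01078532] 0.013397065410706243 [-0.09  0.22 -0.58  0.31  0.11  1.77]
 target [0.6383 0.054  0.1007] turn [-0.001  -0.001   0.0013] / 1 = [-0.001  -0.001   0.0013] | then shift [-0.013  0.009  0.015] / 1 = [-0.0127  0.0089  0.0149]
```

Emit:
drive_tool(series=[[[0, 0, 0, 0, 0, -0.04], [0, 0, 0, 0, 0, -0.04], [0, 0, 0, 0, 0, -0.04], [0, 0, 0, 0, 0, 0]]])

```text
clock: 6.15
tcp_pos: [0.6361, 0.0557, 0.1017]
orientation: [0.149, 0.647, 0.725, 0.183]
wrist_force: [-8.6, -0.7, 3.9]
finger_gap: 0.0139
grip_force: 31.3
```

```bash
cat > st.py <<'E'
from plan import *
s,p,R=cur(); f=np.array(s["wrist_force"]);m=np.array(s["ft_torque"])
print(round(s["clock"],2),p.round(4),"F world",f.round(1),"F jig",RJ.inv().apply(f).round(1),"F tool",R.inv().apply(f).round(1),"M tool",R.inv().apply(m).round(2),"gap",round(s["finger_gap"],4))
print("tcp jig mm",(RJ.inv().apply(p-[J[0],J[1],0])*1e3).round(1),"x-axis jig yaw",np.round(np.arctan2(*(RJ.inv()*R).as_matrix()[[1,0],0]),3),"knob-frame th",np.round(np.arctan2((RJ.inv()*R).as_matrix()[1,0],(RJ.inv()*R).as_matrix()[:,0]@KX0),3))
E
python3 st.py
```

```text
6.15 [0.6361 0.0557 0.1017] F world [-8.6 -0.7  3.9] F jig [-8.6  0.6  3.9] F tool [ 0.4 -5.9 -7.4] M tool [ 1.44  0.16 -0.13] gap 0.0139
tcp jig mm [ 54.8  88.  101.7] x-axis jig yaw 1.539 knob-frame th 1.532
```

Emit:
drive_tool(series=[[[0, 0, 0, 0, 0, -0.04], [0, 0, 0, 0, 0, -0.04], [0, 0, 0, 0, 0, -0.04], [0, 0, 0, 0, 0, -0.04], [0, 0, 0, 0, 0, -0.04], [0, 0, 0, 0, 0, -0.04], [0, 0, 0, 0, 0, 0]]])

```text
clock: 7.02
tcp_pos: [0.6347, 0.0549, 0.1009]
orientation: [0.205, 0.336, 0.912, 0.114]
wrist_force: [-13.6, -2.5, 5.7]
finger_gap: 0.0133
grip_force: 31.9
```

```bash
python3 st.py; python3 -c "
from plan import *
s,p,R=cur()
d=RJ.apply([0,-.1,0]); print('10cm jig -y in tool shares',(R.inv().apply(d)/.12).round(3))"
```

```text
7.03 [0.6347 0.0549 0.1009] F world [-13.6  -2.5   5.7] F jig [-13.9  -0.5   5.7] F tool [  6.1  -7.6 -11.4] M tool [ 1.76  1.2  -0.13] gap 0.0133
tcp jig mm [ 53.4  87.4 100.9] x-axis jig yaw 2.229 knob-frame th 2.286
10cm jig -y in tool shares [-0.629 -0.546 -0.002]
```

Emit:
drive_tool(series=[[[0.015, -0.017, -0.012, 0, 0, 0], [-0.06, -0.05, 0, 0, 0, 0], [-0.1, -0.087, 0, 0, 0, 0], [0, 0, 0, 0, 0, 0]]])

```text
clock: 7.52
tcp_pos: [0.6385, 0.0292, 0.1011]
orientation: [0.207, 0.336, 0.912, 0.115]
wrist_force: [4.2, -1.8, -11.4]
finger_gap: 0.0135
grip_force: 31.7
```

```bash
python3 st.py
```

```text
7.53 [0.6385 0.0292 0.1011] F world [  4.2  -1.8 -11.4] F jig [  3.9  -2.4 -11.4] F tool [-0.6 -3.  11.9] M tool [ 0.77  0.14 -0.14] gap 0.0135
tcp jig mm [ 53.3  61.4 101.1] x-axis jig yaw 2.227 knob-frame th 2.284
```

Emit:
drive_tool(series=[[[-0.13, -0.113, 0.015, 0, 0, 0], [-0.13, -0.113, 0, 0, 0, 0], [-0.13, -0.113, 0, 0, 0, 0], [-0.13, -0.113, 0, 0, 0, 0], [-0.13, -0.113, 0, 0, 0, 0], [0, 0, 0, 0, 0, 0]]])

```text
clock: 8.28
tcp_pos: [0.6548, -0.0737, 0.1009]
orientation: [0.208, 0.337, 0.911, 0.115]
wrist_force: [-7.3, -3.8, 2.9]
finger_gap: 0.0136
grip_force: 34.4
```

```bash
python3 st.py
```

```text
8.28 [ 0.6548 -0.0737  0.1009] F world [-7.3 -3.8  2.9] F jig [-7.8 -2.7  2.9] F tool [ 1.6 -6.  -6.1] M tool [ 1.33  0.71 -0.06] gap 0.0136
tcp jig mm [ 54.  -42.8 100.9] x-axis jig yaw 2.225 knob-frame th 2.284
```

Emit:
drive_tool(series=[[[-0.12, -0.12, 0, 0, 0, 0], [-0.13, -0.113, 0, 0, 0, 0], [-0.13, -0.113, 0, 0, 0, 0], [-0.13, -0.113, 0, 0, 0, 0], [-0.13, -0.113, 0, 0, 0, 0], [-0.08, -0.07, 0, 0, 0, 0], [0, 0, 0, 0, 0, 0]]])

```text
clock: 9.15
tcp_pos: [0.673, -0.1896, 0.1009]
orientation: [0.209, 0.336, 0.911, 0.115]
wrist_force: [-2.5, -2.6, 4.9]
finger_gap: 0.0132
grip_force: 34.3
```

```bash
python3 st.py
```

```text
9.15 [ 0.673  -0.1896  0.1009] F world [-2.5 -2.6  4.9] F jig [-2.9 -2.1  4.9] F tool [-1.5 -1.6 -5.7] M tool [ 0.59  0.13 -0.02] gap 0.0132
tcp jig mm [  54.6 -160.1  100.9] x-axis jig yaw 2.225 knob-frame th 2.285
```

Emit:
drive_tool(series=[[[0, 0, 0, 0, 0, 0], [0, 0, 0, 0, 0, 0], [0, 0, 0, 0, 0, 0], [0, 0, -0.2, 0, 0, 0], [0, 0, -0.4, 0, 0, 0], [0, 0, -0.4, 0, 0, 0], [0, 0, 0, 0, 0, 0], [0, 0, 0, 0, 0, 0]]], jaw=0.2)

```text
clock: 10.15
tcp_pos: [0.6168, -0.1951, 0.2055]
orientation: [0.208, 0.335, 0.912, 0.116]
wrist_force: [0.4, 0.4, -0.0]
finger_gap: 0.051
grip_force: 0.0
```

Run:
```python
import numpy as np; np.save("jig.npy",np.array([.5923,-.0424,.1555]))
from plan import *
import cv2
im=viewer.read_camera("side")[:,:,::-1].copy(); cv2.imwrite("pics/s2.png",im)
b=np.load("blk.npy"); bj=RJ.inv().apply([b[0]-J[0],b[1]-J[1],0]); print("blk in jig",bj.round(4))
s,p,R=cur(); print(s["clock"],p)
go(np.array([b[0]-.002,b[1],.12]),Rdown(np.pi/2),"above block")
```

```text
blk in jig [-0.1215 -0.0515  0.    ]
10.2 [ 0.6164867  -0.19479537  0.2045667 ]
above block target [ 0.4782 -0.112   0.12  ] turn [0.1462 0.0534 0.2216] / 5 = [0.0292 0.0107 0.0443] | then shift [ 0.86  -1.031  0.705] / 4 = [ 0.2149 -0.2578  0.1762]
```

Emit:
drive_tool(series=[[[0, 0, 0, 0.0292, 0.0107, 0.0443], [0, 0, 0, 0.0292, 0.0107, 0.0443], [0, 0, 0, 0.0292, 0.0107, 0.0443], [0, 0, 0, 0.0292, 0.0107, 0.0443], [0, 0, 0, 0.0292, 0.0107, 0.0443], [0.215, -0.258, 0.1, 0, 0, 0], [0.215, -0.258, 0.18, 0, 0, 0], [0.215, -0.258, 0.18, 0, 0, 0], [0.215, -0.258, 0.18, 0, 0, 0], [0, 0, 0, 0, 0, 0], [0, 0, 0, 0, 0, 0]]], jaw=1)

```text
clock: 11.58
tcp_pos: [0.4791, -0.1125, 0.128]
orientation: [0.001, 0.65, 0.76, 0.0]
wrist_force: [0.4, -0.5, -0.7]
finger_gap: 0.0853
grip_force: 0.0
```

Run:
```python
from plan import *
im=viewer.read_camera("side")[:,:,::-1].copy(); cv2.imwrite("pics/s3.png",im)
b=np.load("blk.npy"); s,p,R=cur(); c=cam(); print(s["clock"],p,s["finger_gap"])
go(np.array([b[0]-.002,b[1],.04]),Rdown(np.pi/2),"block")
x0,y0,f=270,190,6
v=cv2.resize(im[y0:y0+100,x0:x0+120],None,fx=f,fy=f,interpolation=cv2.INTER_CUBIC)
def mk(X,col):
    for u in ((proj(X,c)-[x0,y0]+.5)*f-.5): cv2.drawMarker(v,tuple(int(a) for a in u.round()),col,cv2.MARKER_CROSS,14,1)
g=s["finger_gap"]/2
mk(p+R.apply([[0,g,.0],[0,-g,.0]]),(0,255,0)); mk(T(b,[[-.031,.055,.035],[.031,.055,.035],[-.031,-.055,.035],[.031,-.055,.035],[0,0,.035]],.012),(0,0,255))
mk(np.array([[p[0],p[1],.047]]),(255,0,0))
cv2.imwrite("pics/s3c.png",v)
```

```text
11.625 [ 0.48004282 -0.11308625  0.12870164] 0.08558999142367278
block target [ 0.4782 -0.112   0.04  ] turn [0.0009 0.0004 0.0001] / 1 = [0.0009 0.0004 0.0001] | then shift [ 0.011 -0.013  0.739] / 2 = [ 0.0054 -0.0067  0.3696]
```

View pics/s3c.png

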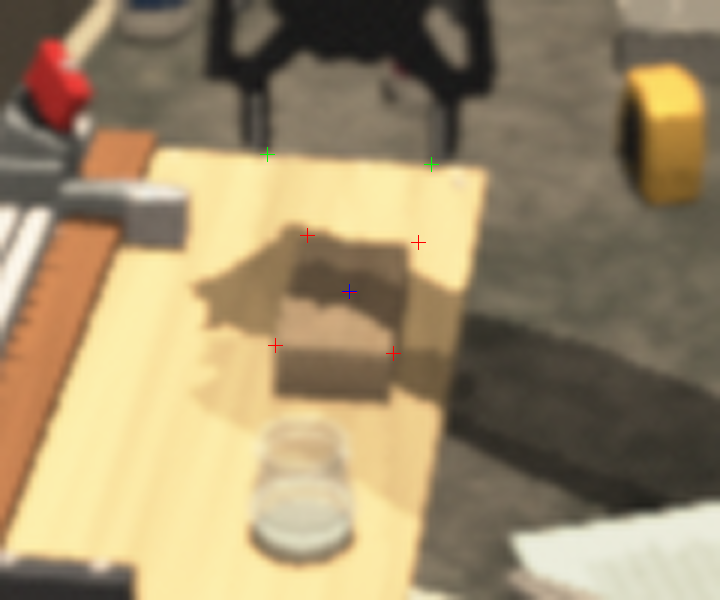

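The gripper is centred over the oak block at px (327,245). The open fingertips reach about the TCP plane, and the jar stands clear at (320,275).

Emit:
drive_tool(series=[[[0, 0, 0.3, 0, 0, 0], [0, 0, 0.3, 0, 0, 0], [0, 0, 0.17, 0, 0, 0], [0, 0, 0, 0, 0, 0], [0, 0, 0, 0, 0, 0]]])

```text
clock: 12.25
tcp_pos: [0.4804, -0.1134, 0.0372]
orientation: [0.002, 0.65, 0.76, 0.001]
wrist_force: [0.5, -0.9, -0.0]
finger_gap: 0.0853
grip_force: 0.0
```

Emit:
drive_tool(series=[[[0, 0, 0, 0, 0, 0], [0, 0, 0, 0, 0, 0], [0, 0, 0, 0, 0, 0], [0, 0, 0, 0, 0, 0], [0, 0, 0, 0, 0, 0], [0, 0, 0, 0, 0, 0]]], jaw=-1, grip_force=25)

```text
clock: 13.0
tcp_pos: [0.4803, -0.1132, 0.0377]
orientation: [0.003, 0.65, 0.76, 0.001]
wrist_force: [1.1, -0.3, 5.5]
finger_gap: 0.0612
grip_force: 27.9
```

```bash
python3 st.py; python3 -c "
from plan import *
s,p,R=cur()
for n,d in (('x100',[.1,0,0]),('y100',[0,.1,0])): print(n,(R.inv().apply(RJ.apply(d))/.12).round(3))
go(p*[1,1,1],Rdown(np.pi/2))"
```

```text
13.0 [ 0.4803 -0.1132  0.0377] F world [ 1.1 -0.3  5.5] F jig [ 1.1 -0.5  5.5] F tool [-0.5  1.1 -5.5] M tool [-0.08 -0.02  0.  ] gap 0.0612
tcp jig mm [-121.6  -52.6   37.7] x-axis jig yaw 1.571 knob-frame th 1.572
x100 [-0.     0.833  0.004]
y100 [ 0.833  0.    -0.002]
 target [ 0.4803 -0.1132  0.0377] turn [0.0016 0.0008 0.0001] / 1 = [0.0016 0.0008 0.0001] | then shift [0. 0. 0.] / 0 = [0. 0. 0.]
```

Emit:
drive_tool(series=[[[0, 0.1, 0, 0, 0, 0], [0, 0.16, 0, 0, 0, 0], [0, 0.16, 0, 0, 0, 0], [0, 0.16, 0, 0, 0, 0], [0, 0.16, 0, 0, 0, 0], [0, 0.1, 0, 0, 0, 0], [0, 0, 0, 0, 0, 0], [0, 0, 0, 0, 0, 0]]])

```text
clock: 14.0
tcp_pos: [0.5799, -0.0972, 0.0377]
orientation: [0.002, 0.65, 0.76, 0.001]
wrist_force: [2.8, -0.0, 6.0]
finger_gap: 0.0613
grip_force: 28.4
```

```bash
python3 st.py
```

```text
14.0 [ 0.5799 -0.0972  0.0377] F world [ 2.8 -0.   6. ] F jig [ 2.8 -0.5  6. ] F tool [-0.5  2.8 -6. ] M tool [-0.32  0.08  0.08] gap 0.0613
tcp jig mm [-20.8 -52.2  37.7] x-axis jig yaw 1.571 knob-frame th 1.572
```

Emit:
drive_tool(series=[[[0.1, 0.02, 0, 0, 0, 0], [0.16, 0, 0, 0, 0, 0], [0.16, 0, 0, 0, 0, 0], [0.16, 0, 0, 0, 0, 0], [0.16, 0, 0, 0, 0, 0], [0.16, 0, 0, 0, 0, 0], [0.16, 0, 0, 0, 0, 0], [0.16, 0, 0, 0, 0, 0], [0.14, 0, 0, 0, 0, 0], [0, 0, 0, 0, 0, 0], [0, 0, 0, 0, 0, 0]]])

```text
clock: 15.38
tcp_pos: [0.556, 0.0659, 0.0376]
orientation: [0.001, 0.65, 0.76, 0.002]
wrist_force: [-0.6, 4.5, 9.1]
finger_gap: 0.0614
grip_force: 28.7
```

```bash
python3 st.py
```

```text
15.38 [0.556  0.0659 0.0376] F world [-0.6  4.5  9.1] F jig [0.1 4.6 9.1] F tool [ 4.6  0.1 -9.1] M tool [0.21 0.84 0.13] gap 0.0614
tcp jig mm [-19.1 112.6  37.6] x-axis jig yaw 1.572 knob-frame th 1.571
```

Emit:
drive_tool(series=[[[0, 0.02, 0, 0, 0, 0], [0, 0.02, 0, 0, 0, 0], [0, 0.02, 0, 0, 0, 0], [0, 0, 0, 0, 0, 0]]])

```text
clock: 15.88
tcp_pos: [0.5604, 0.066, 0.0376]
orientation: [-0.0, 0.65, 0.76, -0.0]
wrist_force: [-8.9, 0.8, 16.2]
finger_gap: 0.0615
grip_force: 29.6
```

Emit:
drive_tool(series=[[[0, 0.01, 0, 0, 0, 0], [0, 0.01, 0, 0, 0, 0], [0, 0, 0, 0, 0, 0]]])

```text
clock: 16.25
tcp_pos: [0.5625, 0.0661, 0.0377]
orientation: [-0.0, 0.65, 0.76, -0.001]
wrist_force: [-8.3, -0.5, 17.2]
finger_gap: 0.0619
grip_force: 29.7
```

```bash
python3 st.py
```

```text
16.25 [0.5625 0.0661 0.0377] F world [-8.3 -0.5 17.2] F jig [-8.3  0.8 17.2] F tool [  0.7  -8.3 -17.2] M tool [1.54 0.19 0.01] gap 0.0619
tcp jig mm [-12.6 111.9  37.7] x-axis jig yaw 1.571 knob-frame th 1.571
```

Emit:
drive_tool(series=[[[0, 0, 0, 0, 0, 0], [0, 0, 0, 0, 0, 0], [0, 0, 0, 0, 0, 0]]], jaw=0.6)

```text
clock: 16.62
tcp_pos: [0.5648, 0.066, 0.036]
orientation: [0.001, 0.65, 0.76, 0.0]
wrist_force: [0.3, 0.5, -0.8]
finger_gap: 0.0687
grip_force: 0.0
```

```bash
python3 st.py
```

```text
16.62 [0.5648 0.066  0.036 ] F world [ 0.3  0.5 -0.8] F jig [ 0.4  0.5 -0.8] F tool [0.5 0.4 0.8] M tool [ 0.01 -0.02  0.05] gap 0.0687
tcp jig mm [-10.4 111.4  36. ] x-axis jig yaw 1.571 knob-frame th 1.571
```

Emit:
drive_tool(series=[[[0, 0.02, -0.01, 0, 0, 0], [0, 0.02, 0, 0, 0, 0], [0, 0, 0, 0, 0, 0]]])

```text
clock: 17.0
tcp_pos: [0.5692, 0.0667, 0.0374]
orientation: [0.0, 0.65, 0.76, -0.0]
wrist_force: [-2.9, 0.1, 0.9]
finger_gap: 0.0683
grip_force: 1.3
```

```bash
python3 st.py
```

```text
17.0 [0.5692 0.0667 0.0374] F world [-2.9  0.1  0.9] F jig [-2.8  0.5  0.9] F tool [ 0.5 -2.8 -0.9] M tool [ 0.5  -0.1  -0.03] gap 0.0683
tcp jig mm [ -5.9 111.4  37.4] x-axis jig yaw 1.571 knob-frame th 1.571
```

Emit:
drive_tool(series=[[[0, 0.02, 0, 0, 0, 0], [0, 0, 0, 0, 0, 0], [0, 0, 0, 0, 0, 0]]])

```text
clock: 17.38
tcp_pos: [0.5692, 0.0667, 0.0372]
orientation: [-0.001, 0.65, 0.76, -0.002]
wrist_force: [-8.4, -2.3, 4.0]
finger_gap: 0.0682
grip_force: 4.1
```

```bash
python3 st.py
```

```text
17.38 [0.5692 0.0667 0.0372] F world [-8.4 -2.3  4. ] F jig [-8.6 -1.   4. ] F tool [-1.  -8.7 -4. ] M tool [ 1.8  -0.22 -0.06] gap 0.0682
tcp jig mm [ -5.9 111.3  37.2] x-axis jig yaw 1.571 knob-frame th 1.571
```

Emit:
drive_tool(series=[[[0, -0.03, 0, 0, 0, 0], [0, 0, 0, 0, 0, 0]]], jaw=0.9)

```text
clock: 17.62
tcp_pos: [0.5692, 0.0666, 0.0379]
orientation: [0.001, 0.65, 0.76, 0.001]
wrist_force: [-0.5, 0.5, 0.2]
finger_gap: 0.0813
grip_force: 0.0
```

Emit:
drive_tool(series=[[[0, -0.015, -0.2, 0, 0, 0], [0, 0, -0.3, 0, 0, 0], [-0.3, 0, 0, 0, 0, 0], [-0.35, 0, 0, 0, 0, 0], [0, 0, 0, 0, 0, 0]]], jaw=-1)

```text
clock: 18.25
tcp_pos: [0.5802, -0.0132, 0.0981]
orientation: [0.002, 0.651, 0.759, 0.001]
wrist_force: [0.2, 0.6, -0.5]
finger_gap: -0.0002
grip_force: 0.0
```

```bash
python3 st.py
python3 - <<'E'
from plan import *
from ov import overlay
im=viewer.read_camera("side")[:,:,::-1].copy(); cv2.imwrite("pics/s4.png",im)
b=np.r_[W(-9,112,0)[:2],J[2]]
overlay(im,J,.3145,None,"pics/s4c.png",230,195,115,100,6.8,b)
E
```

```text
18.25 [ 0.5802 -0.0132  0.0981] F world [ 0.2  0.6 -0.5] F jig [ 0.3  0.5 -0.5] F tool [0.5 0.3 0.5] M tool [ 0.02 -0.03  0.02] gap -0.0002
tcp jig mm [-7.4 30.7 98.1] x-axis jig yaw 1.567 knob-frame th 1.569
```

View pics/s4c.png

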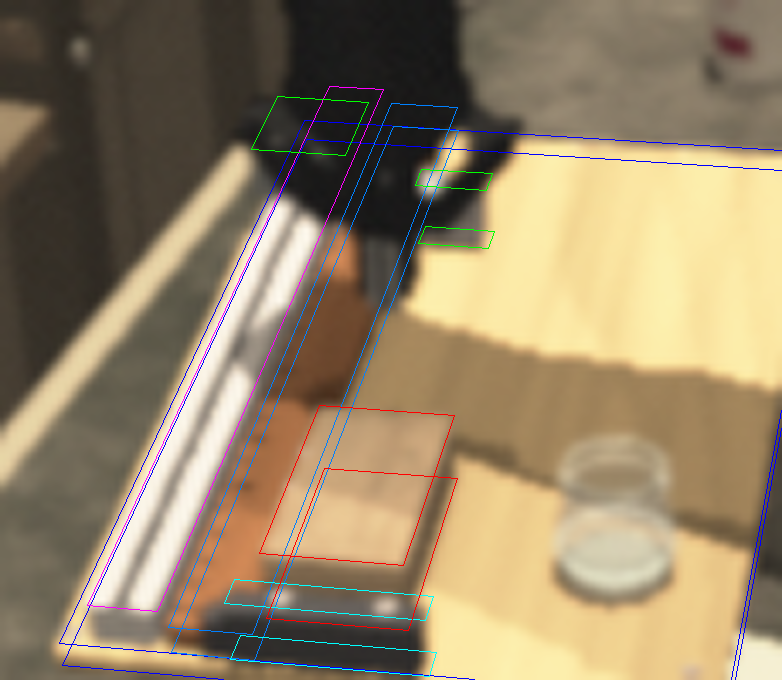

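Emit:
drive_tool(series=[[[0, -0.013, 0.2, 0, 0, 0], [0, 0, 0.2, 0, 0, 0], [0, 0, 0.14, 0, 0, 0], [0.05, 0, 0, 0, 0, 0], [0.05, 0, 0, 0, 0, 0], [0.05, 0, 0, 0, 0, 0], [0.04, 0, 0, 0, 0, 0], [0, 0, 0, 0, 0, 0]]])

```text
clock: 19.3
tcp_pos: [0.5741, 0.012, 0.0334]
orientation: [0.001, 0.65, 0.76, 0.001]
wrist_force: [0.3, 0.1, 0.0]
finger_gap: -0.0001
grip_force: 0.0
```

```bash
python3 st.py
```

```text
19.3 [0.5741 0.012  0.0334] F world [0.3 0.1 0. ] F jig [0.4 0.1 0. ] F tool [ 0.1  0.4 -0. ] M tool [-0.    0.   -0.03] gap -0.0001
tcp jig mm [-13.   54.1  33.4] x-axis jig yaw 1.577 knob-frame th 1.577
```

Emit:
drive_tool(series=[[[0.02, 0.03, 0, 0, 0, 0], [0.02, 0, 0, 0, 0, 0], [0, 0, 0, 0, 0, 0]]])

```text
clock: 19.68
tcp_pos: [0.5769, 0.017, 0.0329]
orientation: [0.001, 0.65, 0.76, 0.001]
wrist_force: [-0.3, -0.3, 0.2]
finger_gap: 0.0003
grip_force: 0.2
```

Emit:
drive_tool(series=[[[0.02, 0, 0, 0, 0, 0], [0.02, 0, 0, 0, 0, 0], [0, 0, 0, 0, 0, 0]]])

```text
clock: 20.05
tcp_pos: [0.5763, 0.0197, 0.033]
orientation: [0.002, 0.65, 0.76, -0.001]
wrist_force: [0.7, -7.5, 0.6]
finger_gap: -0.0
grip_force: 3.7
```

```bash
python3 st.py
```

```text
20.05 [0.5763 0.0197 0.033 ] F world [ 0.7 -7.5  0.6] F jig [-0.4 -7.6  0.6] F tool [-7.6 -0.4 -0.5] M tool [ 0.09 -1.38  0.  ] gap -0.0
tcp jig mm [-9.6 61.4 33. ] x-axis jig yaw 1.575 knob-frame th 1.577
```

Emit:
drive_tool(series=[[[0.015, 0, 0, 0, 0, 0], [0, 0, 0, 0, 0, 0], [0, 0, 0, 0, 0, 0]]])

```text
clock: 20.42
tcp_pos: [0.5763, 0.0198, 0.0331]
orientation: [0.004, 0.651, 0.759, -0.002]
wrist_force: [1.7, -12.2, -0.5]
finger_gap: -0.0004
grip_force: 6.4
```

```bash
python3 st.py
```

```text
20.43 [0.5763 0.0198 0.0331] F world [  1.7 -12.2  -0.5] F jig [ -0.1 -12.3  -0.5] F tool [-12.3  -0.2   0.6] M tool [ 0.28 -2.4  -0.  ] gap -0.0004
tcp jig mm [-9.6 61.4 33.1] x-axis jig yaw 1.574 knob-frame th 1.577
```

Emit:
drive_tool(series=[[[-0.05, 0, 0, 0, 0, 0], [0, 0, -0.25, 0, 0, 0], [0, 0, -0.25, 0, 0, 0], [0.25, 0, 0, 0, 0, 0], [0.3, 0, 0, 0, 0, 0], [0, 0, 0, 0, 0, 0], [0, 0, 0, 0, 0, 0]]], jaw=0.75)

```text
clock: 21.3
tcp_pos: [0.566, 0.0827, 0.0927]
orientation: [0.001, 0.65, 0.76, 0.0]
wrist_force: [0.6, -0.5, -0.5]
finger_gap: 0.0746
grip_force: 0.0
```

```bash
python3 st.py
```

```text
21.3 [0.566  0.0827 0.0927] F world [ 0.6 -0.5 -0.5] F jig [ 0.5 -0.5 -0.5] F tool [-0.5  0.5  0.5] M tool [-0.02  0.03 -0.04] gap 0.0746
tcp jig mm [-10.4 125.2  92.7] x-axis jig yaw 1.577 knob-frame th 1.577
```

Emit:
drive_tool(series=[[[0, 0.01, 0.2, 0, 0, 0], [0, 0, 0.2, 0, 0, 0], [0, 0, 0.06, 0, 0, 0], [0, 0, 0, 0, 0, 0], [0, 0.03, 0, 0, 0, 0], [0, 0.02, 0, 0, 0, 0], [0, 0.015, 0, 0, 0, 0], [0, 0.015, 0, 0, 0, 0], [0, 0, 0, 0, 0, 0]]])

```text
clock: 22.42
tcp_pos: [0.5701, 0.0828, 0.0376]
orientation: [-0.003, 0.65, 0.76, -0.005]
wrist_force: [-17.0, -6.1, 12.7]
finger_gap: 0.0748
grip_force: 9.1
```

```bash
python3 st.py
```

```text
22.43 [0.5701 0.0828 0.0376] F world [-17.   -6.1  12.7] F jig [-17.8  -3.4  12.7] F tool [ -3.4 -17.9 -12.5] M tool [ 3.97 -0.6  -0.13] gap 0.0748
tcp jig mm [ -6.4 124.7  37.6] x-axis jig yaw 1.576 knob-frame th 1.577
```

```bash
python3 - <<'E'
from plan import *
im=viewer.read_camera("side")[:,:,::-1].copy(); cv2.imwrite("pics/s5.png",im)
x0,y0,f=232,215,8.5; c=cam()
v=cv2.resize(im[y0:y0+80,x0:x0+93],None,fx=f,fy=f,interpolation=cv2.INTER_CUBIC)
def mk(X,col):
    for u in ((proj(X,c)-[x0,y0]+.5)*f-.5): cv2.drawMarker(v,tuple(int(a) for a in u.round()),col,cv2.MARKER_CROSS,12,1)
s,p,R=cur(); g=s["finger_gap"]/2
mk(p+R.apply([[0,g,.0],[0,-g,.0]]),(0,255,0))
for xc,col in ((-9,(0,0,255)),(-12.8,(255,0,0))): mk(np.array([W(xc+a,127+b,47) for a in(-31,31) for b in (-55,55)]+[W(xc-31,182,12)]),col)
cv2.imwrite("pics/s5c.png",v)
E
python3 st.py
```

```text
22.48 [0.5701 0.0828 0.0376] F world [-17.1  -6.8  12.5] F jig [-17.9  -4.1  12.5] F tool [ -4.1 -18.1 -12.3] M tool [ 3.96 -0.53 -0.12] gap 0.0746
tcp jig mm [ -6.4 124.7  37.6] x-axis jig yaw 1.576 knob-frame th 1.577
```

View pics/s5c.png

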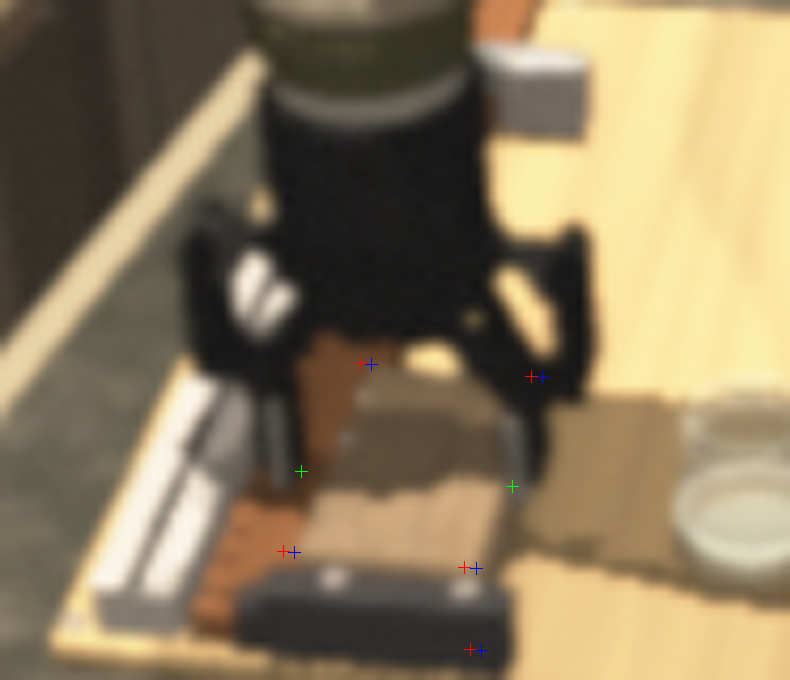

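Emit:
drive_tool(series=[[[0, -0.08, 0, 0, 0, 0], [0, 0, -0.01, 0, 0, 0], [0, 0, 0, 0, 0, 0], [0, 0, 0, 0, 0, 0]]])

```text
clock: 22.98
tcp_pos: [0.5684, 0.0828, 0.0392]
orientation: [0.001, 0.65, 0.76, 0.001]
wrist_force: [-0.3, 0.1, 0.5]
finger_gap: 0.0746
grip_force: 0.0
```

```bash
python3 st.py
```

```text
22.98 [0.5684 0.0828 0.0392] F world [-0.3  0.1  0.5] F jig [-0.3  0.1  0.5] F tool [ 0.1 -0.3 -0.5] M tool [-0.05 -0.04 -0.04] gap 0.0746
tcp jig mm [ -8.  124.9  39.2] x-axis jig yaw 1.576 knob-frame th 1.576
```

Emit:
drive_tool(series=[[[0, 0, 0, 0, 0, 0], [0, 0, 0, 0, 0, 0], [0, 0, 0, 0, 0, 0], [0, 0, 0, 0, 0, 0]]], jaw=-1, grip_force=40)

```text
clock: 23.48
tcp_pos: [0.5636, 0.0824, 0.0385]
orientation: [-0.001, 0.65, 0.76, -0.002]
wrist_force: [-10.2, -2.1, 9.4]
finger_gap: 0.0608
grip_force: 44.8
```

```bash
python3 st.py
```

```text
23.48 [0.5636 0.0824 0.0385] F world [-10.2  -2.1   9.4] F jig [-10.3  -0.5   9.4] F tool [ -0.5 -10.4  -9.3] M tool [ 2.3  -0.05 -0.03] gap 0.0608
tcp jig mm [-12.9 125.2  38.5] x-axis jig yaw 1.576 knob-frame th 1.576
```

Emit:
drive_tool(series=[[[0, 0.02, 0, 0, 0, 0], [0, 0.01, 0, 0, 0, 0], [0, 0, 0, 0, 0, 0], [0, 0, 0, 0, 0, 0]]])

```text
clock: 23.98
tcp_pos: [0.5637, 0.0824, 0.0386]
orientation: [-0.003, 0.65, 0.76, -0.005]
wrist_force: [-19.6, -4.4, 18.0]
finger_gap: 0.0609
grip_force: 45.7
```

```bash
python3 st.py
```

```text
23.98 [0.5637 0.0824 0.0386] F world [-19.6  -4.4  18. ] F jig [-20.   -1.4  18. ] F tool [ -1.3 -20.2 -17.8] M tool [ 3.7  -0.22 -0.04] gap 0.0609
tcp jig mm [-12.7 125.2  38.6] x-axis jig yaw 1.576 knob-frame th 1.576
```

```bash
cat > f6.py <<'E'
from plan import *
c=cam(); im=cv2.imread("pics/s4.png")
b,h=55,35
B=[((-31,-50,35),(-31,45,35)),((31,-50,35),(31,45,35)),((-29,55,35),(29,55,35)),((-31,55,20),(-31,55,34))]
for x0 in (-8,-12,-16):
    q,e=edgefit(im,B,np.r_[W(x0,112,0)[:2],J[2]+.02],c,w=3,z0=.012)
    print(x0,"block in J",(RJ.inv().apply([q[0]-J[0],q[1]-J[1],0])*1e3).round(1),"dyaw",round(q[2]-J[2],3),e.round(2))
S=[((-55,196,16),(-55,196,38)),((60,120,34),(60,190,34)),((-180,-100,0),(-180,190,0)),((-50,196,12),(25,196,12))]
pj=lambda p,X,z0=0:T(np.r_[J[:2]+RJ.apply([p[0],p[1],0])[:2],J[2]],X)
for k in range(3):
    q,e=edgefit(im,[S[k]],[0,0,0],c,w=3,free=(0,),place=pj); print("jig dx mm by edge",k,(q[0]*1e3).round(1))
q,e=edgefit(im,[S[3]],[0,0,0],c,w=3,free=(1,),place=pj); print("jig dy",(q[1]*1e3).round(1))
# rows of pixels across the block
for y in (266,270,275,280): print(y,[tuple(int(t) for t in im[y,x,::-1]) for x in range(262,300,2)])
E
python3 f6.py
```

```text
-8 block in J [-13.7 110.9   0. ] dyaw 0.113 [1.54 0.5  0.02 0.  ]
-12 block in J [-13.4 110.9   0. ] dyaw 0.114 [1.19 0.47 0.01 0.13]
-16 block in J [-13.6 110.9   0. ] dyaw 0.112 [1.59 0.5  0.02 0.01]
jig dx mm by edge 0 -4.4
jig dx mm by edge 1 -3.1
jig dx mm by edge 2 -0.3
jig dy -1.4
266 [(126, 104, 88), (151, 102, 67), (133, 88, 56), (164, 108, 68), (175, 115, 73), (211, 171, 133), (210, 173, 130), (209, 172, 128), (205, 168, 124), (203, 166, 123), (203, 166, 123), (192, 157, 117), (194, 160, 119), (202, 166, 124), (202, 165, 123), (186, 152, 113), (110, 90, 67), (172, 141, 98), (231, 195, 133)]
270 [(188, 127, 84), (193, 127, 81), (188, 123, 78), (183, 121, 77), (199, 147, 103), (224, 185, 138), (226, 188, 140), (227, 189, 140), (233, 199, 148), (234, 200, 148), (231, 195, 145), (230, 194, 144), (231, 196, 146), (221, 182, 136), (209, 170, 126), (136, 110, 82), (124, 102, 73), (221, 182, 125), (235, 201, 138)]
275 [(201, 132, 84), (201, 131, 84), (208, 136, 86), (210, 153, 106), (226, 188, 140), (228, 193, 144), (228, 192, 143), (226, 190, 142), (228, 192, 142), (230, 196, 146), (228, 192, 142), (228, 192, 142), (227, 189, 139), (230, 194, 143), (171, 140, 103), (120, 98, 71), (213, 174, 119), (233, 199, 136), (237, 203, 139)]
280 [(203, 133, 85), (200, 132, 85), (193, 128, 82), (155, 108, 73), (120, 98, 73), (120, 100, 75), (118, 97, 73), (118, 97, 72), (118, 97, 72), (120, 98, 73), (121, 100, 75), (121, 99, 74), (124, 102, 77), (122, 100, 74), (109, 89, 66), (201, 164, 113), (232, 197, 135), (236, 203, 139), (239, 207, 142)]
```

Run:
```python
from plan import *
c=cam()
a=W(-9-31,111.5+55,47),W(-9+31,111.5+55,47); print("model s4 near top corners",proj(np.array(a),c).round(1).tolist())
a=[W(-12.8+x,127+y,47) for x in(31,-31) for y in (55,-55)]; print("model s5 corners (+x near,+x far,-x near,-x far)",proj(np.array(a),c).round(1).tolist())
for n,rows in (("s4",(262,264,266,268,270,272,274,276,278,280)),("s5",(264,266,268,270,272,274,276,278,280,282))):
    im=cv2.imread(f"pics/{n}.png").astype(float)
    for y in rows:
        r=im[y,262:300]; rat=r[:,0]/r[:,2]  # blue/red: fence ~.42, oak ~.62
        print(n,y," ".join(f"{int(v*100)}/{int(t)}" for v,t in zip(rat[2:34],r[2:34,2])))
```

```text
model s4 near top corners [[287.4, 277.9], [266.2, 276.1]]
model s5 corners (+x near,+x far,-x near,-x far) [[266.1, 279.6], [275.2, 257.3], [287.5, 281.4], [295.3, 258.9]]
s4 262 65/135 50/156 43/160 41/162 41/164 41/165 41/169 41/172 42/175 50/182 60/198 62/204 60/202 61/200 61/198 61/198 61/198 61/199 61/202 61/201 61/195 60/192 60/189 61/190 61/193 61/193 61/191 61/196 61/203 61/199 61/170 61/129
s4 264 50/162 43/172 41/167 42/164 41/164 41/167 41/172 43/174 48/180 56/193 60/201 61/202 60/202 61/203 60/205 60/202 61/203 60/202 61/203 61/200 61/195 61/190 61/190 61/194 61/201 60/200 60/198 60/197 61/194 60/176 60/138 61/111
s4 266 44/151 42/138 42/133 41/151 41/164 41/171 41/175 51/186 63/211 63/216 61/210 61/207 61/209 61/209 60/205 60/203 60/203 60/202 60/203 61/199 60/192 61/188 61/194 61/200 61/202 60/202 60/202 60/201 60/186 60/146 60/110 58/115
s4 268 41/174 41/167 42/164 41/165 41/171 42/173 45/183 54/206 60/223 62/227 62/227 62/227 62/229 62/229 62/227 61/226 62/226 62/224 60/217 61/208 60/205 61/204 61/206 60/207 60/208 60/209 60/210 61/198 60/164 60/123 59/107 57/146
s4 
[... 2875 characters left out ...]
7 56/149
s5 278 41/175 41/177 45/178 53/185 59/195 61/200 61/202 61/204 61/204 61/201 60/199 61/198 61/200 60/201 61/202 61/201 61/198 60/197 60/198 60/198 60/198 59/199 60/202 60/204 59/189 60/152 60/117 62/100 60/98 57/104 56/112 56/125
s5 280 42/169 43/166 48/158 57/155 61/158 61/162 62/166 61/171 62/172 61/175 61/176 61/176 60/179 61/185 60/189 61/190 60/190 61/191 61/194 60/194 59/194 60/196 60/200 60/194 60/163 61/127 60/105 59/107 57/130 55/155 56/183 55/174
s5 282 71/107 74/103 75/102 78/100 80/100 80/125 80/166 81/179 79/156 76/124 75/109 73/106 71/109 69/113 67/117 66/118 65/120 65/123 64/131 63/136 62/140 64/150 65/158 66/153 65/129 63/109 60/119 57/167 56/213 57/227 58/232 58/234
```

Emit:
drive_tool(series=[[[0, -0.015, -0.01, 0, 0, 0], [0.02, 0, 0, 0, 0, 0], [0.02, 0, 0, 0, 0, 0], [0, 0, 0, 0, 0, 0]]])

```text
clock: 24.48
tcp_pos: [0.5636, 0.0825, 0.0386]
orientation: [0.001, 0.651, 0.759, -0.007]
wrist_force: [-10.3, -18.5, 5.3]
finger_gap: 0.0607
grip_force: 45.2
```

```bash
python3 st.py
```

```text
24.48 [0.5636 0.0825 0.0386] F world [-10.3 -18.5   5.3] F jig [-13.  -16.7   5.3] F tool [-16.7 -13.1  -5. ] M tool [ 2.58 -3.28 -0.67] gap 0.0607
tcp jig mm [-12.8 125.4  38.6] x-axis jig yaw 1.574 knob-frame th 1.579
```

Emit:
drive_tool(series=[[[-0.02, -0.02, 0, 0, 0, 0], [0, 0, 0, 0, 0, 0]]])

```text
clock: 24.72
tcp_pos: [0.5635, 0.0825, 0.0387]
orientation: [0.0, 0.65, 0.76, -0.004]
wrist_force: [-5.6, -9.3, -0.3]
finger_gap: 0.0611
grip_force: 44.7
```

Emit:
drive_tool(series=[[[0, 0, 0, 0, 0, 0], [0, 0, 0, 0, 0, 0], [0, 0, 0, 0, 0, 0], [0, 0, -0.2, 0, 0, 0], [0, 0, -0.4, 0, 0, 0], [0, 0, -0.4, 0, 0, 0], [0, 0, -0.2, 0, 0, 0], [0, 0, 0, 0, 0, 0], [0, 0, 0, 0, 0, 0]]], jaw=0.8)

```text
clock: 25.85
tcp_pos: [0.5658, 0.0853, 0.1831]
orientation: [0.0, 0.65, 0.76, 0.0]
wrist_force: [0.3, -0.6, -0.4]
finger_gap: 0.0769
grip_force: 0.0
```

```bash
python3 st.py
python3 - <<'E'
from plan import *
im=viewer.read_camera("side")[:,:,::-1].copy(); cv2.imwrite("pics/s6.png",im)
for y in (264,266,268,270,272,274,276,278,280):
    r=im[y,258:305].astype(float); rat=r[:,0]/r[:,2]; i=np.where((rat[1:]>.51)&(rat[:-1]<=.51)&(r[1:,2]>100))[0]; print(y,(i+258+(.51-rat[i])/(rat[i+1]-rat[i])).round(1))
go(np.array([.642,-.175,.190])*0+np.array([0.6168,-0.1951,0.2055]),Rknob(2.285))
E
```

```text
25.85 [0.5658 0.0853 0.1831] F world [ 0.3 -0.6 -0.4] F jig [ 0.2 -0.6 -0.4] F tool [-0.6  0.2  0.4] M tool [-0.03  0.    0.08] gap 0.0769
tcp jig mm [-10.3 127.7 183.1] x-axis jig yaw 1.577 knob-frame th 1.576
264 [272.3]
266 [271.8]
268 [270.9]
270 [269.7]
272 [268.6]
274 [268.3]
276 [267.6]
278 [266.7]
280 [266.4]
 target [ 0.6168 -0.1951  0.2055] turn [-0.1461 -0.0549 -0.221 ] / 5 = [-0.0292 -0.011  -0.0442] | then shift [-1.894 -1.439 -0.135] / 5 = [-0.3789 -0.2877 -0.0271]
```

Emit:
drive_tool(series=[[[0, 0, 0, -0.0292, -0.011, -0.0442], [0, 0, 0, -0.0292, -0.011, -0.0442], [0, 0, 0, -0.0292, -0.011, -0.0442], [0, 0, 0, -0.0292, -0.011, -0.0442], [0, 0, 0, -0.0292, -0.011, -0.0442], [-0.379, -0.288, -0.03, 0, 0, 0], [-0.379, -0.288, -0.03, 0, 0, 0], [-0.379, -0.288, -0.03, 0, 0, 0], [-0.379, -0.288, -0.03, 0, 0, 0], [-0.379, -0.288, -0.03, 0, 0, 0], [0, 0, 0, 0, 0, 0], [0, 0, 0, 0, 0, 0]]], jaw=0.2)

```text
clock: 27.4
tcp_pos: [0.6155, -0.195, 0.2066]
orientation: [0.208, 0.337, 0.911, 0.115]
wrist_force: [-0.9, 0.2, 0.0]
finger_gap: 0.0515
grip_force: 0.0
```

```bash
python3 st.py
python3 - <<'E'
from plan import *
go(np.array([.673,-.1896,.1012]),Rknob(2.285))
E
```

```text
27.4 [ 0.6155 -0.195   0.2066] F world [-0.9  0.2  0. ] F jig [-0.8  0.3  0. ] F tool [ 0.7 -0.4 -0.4] M tool [ 0.32  0.27 -0.01] gap 0.0515
tcp jig mm [  -3.  -156.8  206.6] x-axis jig yaw 2.225 knob-frame th 2.283
 target [ 0.673  -0.1896  0.1012] turn [ 0.0001 -0.0004 -0.0006] / 1 = [ 0.0001 -0.0004 -0.0006] | then shift [-0.034 -0.002  1.001] / 3 = [-0.0113 -0.0007  0.3338]
```

Emit:
drive_tool(series=[[[-0.034, 0, 0.3, 0, 0, 0], [0, 0, 0.3, 0, 0, 0], [0, 0, 0.2, 0, 0, 0], [0, 0, 0.2, 0, 0, 0], [0, 0, 0, 0, 0, 0], [0, 0, 0, 0, 0, 0]]])

```text
clock: 28.15
tcp_pos: [0.6741, -0.1887, 0.104]
orientation: [0.209, 0.335, 0.911, 0.115]
wrist_force: [0.3, 0.1, 1.4]
finger_gap: 0.051
grip_force: 0.0
```

Emit:
drive_tool(series=[[[0, 0, 0, 0, 0, 0], [0, 0, 0, 0, 0, 0], [0, 0, 0, 0, 0, 0], [0, 0, 0, 0, 0, 0]]], jaw=-1, grip_force=40)

```text
clock: 28.65
tcp_pos: [0.6737, -0.1906, 0.1045]
orientation: [0.209, 0.337, 0.911, 0.114]
wrist_force: [-4.8, -1.1, 3.4]
finger_gap: 0.0131
grip_force: 40.0
```

```bash
python3 st.py
python3 - <<'E'
from plan import *
s,p,R=cur(); print((R.inv().apply(RJ.apply([0,.1,0]))/.12).round(4))
E
```

```text
28.65 [ 0.6737 -0.1906  0.1045] F world [-4.8 -1.1  3.4] F jig [-4.9 -0.3  3.4] F tool [ 1.5 -2.3 -5.3] M tool [0.65 0.57 0.05] gap 0.0131
tcp jig mm [  55.3 -161.2  104.5] x-axis jig yaw 2.224 knob-frame th 2.284
[ 0.6301  0.5453 -0.0017]
```

Emit:
drive_tool(series=[[[0.08, 0.07, 0, 0, 0, 0], [0.15, 0.13, 0, 0, 0, 0], [0.15, 0.13, 0, 0, 0, 0], [0.15, 0.13, 0, 0, 0, 0], [0.15, 0.13, 0, 0, 0, 0], [0.15, 0.13, 0, 0, 0, 0], [0.15, 0.13, 0, 0, 0, 0], [0.1, 0.087, 0, 0, 0, 0], [0.06, 0.052, 0, 0, 0, 0], [0, 0, 0, 0, 0, 0]]])

```text
clock: 29.9
tcp_pos: [0.6455, -0.0105, 0.1043]
orientation: [0.209, 0.336, 0.911, 0.114]
wrist_force: [-14.3, 0.4, 12.4]
finger_gap: 0.0132
grip_force: 41.8
```

```bash
python3 st.py
```

```text
29.9 [ 0.6455 -0.0105  0.1043] F world [-14.3   0.4  12.4] F jig [-14.1   2.6  12.4] F tool [  6.4  -3.5 -17.5] M tool [1.   1.31 0.06] gap 0.0132
tcp jig mm [ 54.3  21.1 104.3] x-axis jig yaw 2.226 knob-frame th 2.285
```

Emit:
drive_tool(series=[[[0.012, -0.014, -0.02, 0, 0, 0], [0.04, 0.035, 0, 0, 0, 0], [0.04, 0.035, 0, 0, 0, 0], [0.03, 0.026, 0, 0, 0, 0], [0, 0, 0, 0, 0, 0]]])

```text
clock: 30.52
tcp_pos: [0.6426, 0.0059, 0.1046]
orientation: [0.21, 0.336, 0.911, 0.115]
wrist_force: [7.0, 0.8, -8.3]
finger_gap: 0.0133
grip_force: 42.5
```

```bash
python3 st.py
```

```text
30.52 [0.6426 0.0059 0.1046] F world [ 7.   0.8 -8.3] F jig [ 7.  -0.2 -8.3] F tool [-1.7  1.7 10.6] M tool [-0.06 -0.2   0.1 ] gap 0.0133
tcp jig mm [ 53.8  37.8 104.6] x-axis jig yaw 2.225 knob-frame th 2.285
```

Now creep.

Emit:
drive_tool(series=[[[0.018, 0.015, 0.008, 0, 0, 0], [0.012, 0.01, 0, 0, 0, 0], [0, 0, 0, 0, 0, 0]]])

```text
clock: 30.9
tcp_pos: [0.6419, 0.0105, 0.1044]
orientation: [0.21, 0.336, 0.911, 0.115]
wrist_force: [0.1, -2.2, 2.5]
finger_gap: 0.0125
grip_force: 44.3
```

```bash
python3 st.py
```

```text
30.9 [0.6419 0.0105 0.1044] F world [ 0.1 -2.2  2.5] F jig [-0.2 -2.2  2.5] F tool [-2.3 -0.6 -2.3] M tool [ 0.51 -0.14  0.07] gap 0.0125
tcp jig mm [ 53.9  42.4 104.4] x-axis jig yaw 2.225 knob-frame th 2.285
```

Emit:
drive_tool(series=[[[0.012, 0.01, 0, 0, 0, 0], [0, 0, 0, 0, 0, 0]]])

```text
clock: 31.15
tcp_pos: [0.6416, 0.0125, 0.1044]
orientation: [0.21, 0.336, 0.911, 0.115]
wrist_force: [-2.2, -1.7, 4.8]
finger_gap: 0.0133
grip_force: 44.8
```

```bash
python3 st.py
```

```text
31.15 [0.6416 0.0125 0.1044] F world [-2.2 -1.7  4.8] F jig [-2.5 -1.3  4.8] F tool [-1.  -0.8 -5.4] M tool [ 0.5  -0.16  0.09] gap 0.0133
tcp jig mm [ 53.9  44.5 104.4] x-axis jig yaw 2.225 knob-frame th 2.285
```

Emit:
drive_tool(series=[[[0.012, 0.01, 0, 0, 0, 0], [0, 0, 0, 0, 0, 0]]])

```text
clock: 31.4
tcp_pos: [0.6415, 0.0133, 0.1044]
orientation: [0.21, 0.336, 0.911, 0.114]
wrist_force: [-1.6, -4.4, 4.6]
finger_gap: 0.0133
grip_force: 44.8
```

```bash
python3 st.py
```

```text
31.4 [0.6415 0.0133 0.1044] F world [-1.6 -4.4  4.6] F jig [-2.3 -4.1  4.6] F tool [-3.2 -2.6 -5.1] M tool [ 0.94 -0.59  0.1 ] gap 0.0133
tcp jig mm [ 53.9  45.3 104.4] x-axis jig yaw 2.224 knob-frame th 2.285
```

Emit:
drive_tool(series=[[[0.012, 0.01, 0, 0, 0, 0], [0, 0, 0, 0, 0, 0]]])

```text
clock: 31.65
tcp_pos: [0.6415, 0.0135, 0.1045]
orientation: [0.211, 0.337, 0.911, 0.112]
wrist_force: [-1.0, -10.1, 3.4]
finger_gap: 0.0128
grip_force: 44.6
```

```bash
python3 st.py
```

```text
31.65 [0.6415 0.0135 0.1045] F world [ -1.  -10.1   3.4] F jig [-2.5 -9.9  3.4] F tool [-7.  -7.  -4.1] M tool [ 1.63 -1.28 -0.02] gap 0.0128
tcp jig mm [ 53.9  45.5 104.5] x-axis jig yaw 2.222 knob-frame th 2.284
```

Emit:
drive_tool(series=[[[0, 0, 0, 0, 0, 0.04], [0, 0, 0, 0, 0, 0.04], [0, 0, 0, 0, 0, 0.04], [0, 0, 0, 0, 0, 0.04], [0, 0, 0, 0, 0, 0.04], [0, 0, 0, 0, 0, 0.04], [0, 0, 0, 0, 0, 0.04], [0, 0, 0, 0, 0, 0.04], [0, 0, 0, 0, 0, 0]]])

```text
clock: 32.78
tcp_pos: [0.641, 0.0133, 0.1042]
orientation: [0.13, 0.735, 0.635, 0.2]
wrist_force: [-3.5, -10.5, 5.4]
finger_gap: 0.0132
grip_force: 44.9
```

```bash
python3 st.py
```

```text
32.77 [0.641  0.0133 0.1042] F world [ -3.5 -10.5   5.4] F jig [-5.  -9.8  5.4] F tool [-10.   1.  -7.] M tool [ 0.14 -2.19  0.13] gap 0.0132
tcp jig mm [ 53.3  45.4 104.2] x-axis jig yaw 1.306 knob-frame th 1.277
```

Emit:
drive_tool(series=[[[0, 0, 0, 0, 0, 0.03], [0, 0, 0, 0, 0, 0.02], [0, 0, 0, 0, 0, 0]]], grip_force=60)

```text
clock: 33.15
tcp_pos: [0.6408, 0.0134, 0.1041]
orientation: [0.114, 0.782, 0.576, 0.209]
wrist_force: [-3.2, -11.0, 5.8]
finger_gap: 0.013
grip_force: 62.9
```

```bash
python3 st.py
```

```text
33.15 [0.6408 0.0134 0.1041] F world [ -3.2 -11.    5.8] F jig [ -4.9 -10.4   5.8] F tool [-10.2   3.1  -7.3] M tool [-0.14 -2.11  0.11] gap 0.013
tcp jig mm [ 53.2  45.4 104.1] x-axis jig yaw 1.163 knob-frame th 1.12
```

Emit:
drive_tool(series=[[[0, 0, 0, 0, 0, 0.02], [0, 0, 0, 0, 0, 0.01], [0, 0, 0, 0, 0, 0]]])

```text
clock: 33.52
tcp_pos: [0.6408, 0.0134, 0.1041]
orientation: [0.104, 0.808, 0.538, 0.214]
wrist_force: [-2.9, -10.2, 5.9]
finger_gap: 0.0128
grip_force: 62.9
```

```bash
python3 st.py
```

```text
33.52 [0.6408 0.0134 0.1041] F world [ -2.9 -10.2   5.9] F jig [-4.4 -9.6  5.9] F tool [-8.9  4.  -7.1] M tool [-0.28 -2.21  0.01] gap 0.0128
tcp jig mm [ 53.1  45.5 104.1] x-axis jig yaw 1.076 knob-frame th 1.027
```

Emit:
drive_tool(series=[[[0, 0, 0, 0, 0, 0.02], [0, 0, 0, 0, 0, 0], [0, 0, 0, 0, 0, 0]]])

```text
clock: 33.9
tcp_pos: [0.6408, 0.0134, 0.1041]
orientation: [0.097, 0.825, 0.513, 0.218]
wrist_force: [-3.0, -10.3, 5.9]
finger_gap: 0.0127
grip_force: 62.9
```

```bash
python3 st.py
```

```text
33.9 [0.6408 0.0134 0.1041] F world [ -3.  -10.3   5.9] F jig [-4.5 -9.7  5.9] F tool [-8.7  4.5 -7.3] M tool [-0.38 -2.19  0.12] gap 0.0127
tcp jig mm [ 53.1  45.5 104.1] x-axis jig yaw 1.017 knob-frame th 0.964
```

Emit:
drive_tool(series=[[[0, 0, 0, 0, 0, 0.02], [0, 0, 0, 0, 0, 0.02], [0, 0, 0, 0, 0, 0]]])

```text
clock: 34.28
tcp_pos: [0.6407, 0.0134, 0.1041]
orientation: [0.084, 0.855, 0.461, 0.223]
wrist_force: [-3.6, -11.2, 6.1]
finger_gap: 0.0126
grip_force: 64.0
```

```bash
python3 st.py
```

```text
34.27 [0.6407 0.0134 0.1041] F world [ -3.6 -11.2   6.1] F jig [ -5.3 -10.5   6.1] F tool [-9.1  5.7 -7.8] M tool [-0.56 -2.16 -0.88] gap 0.0126
tcp jig mm [ 53.1  45.5 104.1] x-axis jig yaw 0.897 knob-frame th 0.84
```

Emit:
drive_tool(series=[[[0, 0, 0, 0, 0, 0.02], [0, 0, 0, 0, 0, 0.02], [0, 0, 0, 0, 0, 0]]])

```text
clock: 34.65
tcp_pos: [0.6411, 0.0141, 0.1045]
orientation: [0.07, 0.881, 0.407, 0.229]
wrist_force: [-5.2, -10.2, 7.2]
finger_gap: 0.013
grip_force: 108.2
```

```bash
python3 st.py
```

```text
34.65 [0.6411 0.0141 0.1045] F world [ -5.2 -10.2   7.2] F jig [-6.7 -9.3  7.2] F tool [-8.1  5.4 -9.4] M tool [-0.78 -1.69 -1.98] gap 0.013
tcp jig mm [ 53.6  46.1 104.5] x-axis jig yaw 0.776 knob-frame th 0.717
```

Emit:
drive_tool(series=[[[0, 0, 0, 0, 0, -0.03], [0, 0, 0, 0, 0, 0]]])

```text
clock: 34.9
tcp_pos: [0.6415, 0.0147, 0.1046]
orientation: [0.08, 0.861, 0.448, 0.226]
wrist_force: [-1.5, -7.6, 5.6]
finger_gap: 0.013
grip_force: 71.3
```

```bash
python3 st.py
```

```text
34.9 [0.6415 0.0147 0.1046] F world [-1.5 -7.6  5.6] F jig [-2.6 -7.3  5.6] F tool [-5.1  5.3 -6.1] M tool [-0.59 -1.19 -1.29] gap 0.013
tcp jig mm [ 54.   46.6 104.6] x-axis jig yaw 0.871 knob-frame th 0.811
```

Emit:
drive_tool(series=[[[0, 0, 0, 0, 0, 0], [0, 0, 0, 0, 0, 0], [0, 0, 0, 0, 0, 0], [0, 0, -0.1, 0, 0, 0], [0, 0, -0.3, 0, 0, 0], [0, 0, -0.4, 0, 0, 0], [0, 0, -0.4, 0, 0, 0], [0, 0, -0.4, 0, 0, 0], [0, 0, -0.4, 0, 0, 0], [0, 0, 0, 0, 0, 0], [0, 0, 0, 0, 0, 0]]], jaw=0.2)

```text
clock: 36.28
tcp_pos: [0.5301, -0.0001, 0.3166]
orientation: [0.078, 0.862, 0.448, 0.226]
wrist_force: [0.2, 0.8, -0.6]
finger_gap: 0.0514
grip_force: 0.0
```

```bash
python3 st.py
python3 - <<'E'
from plan import *
from f5 import kfit
im=viewer.read_camera("side")[:,:,::-1].copy(); cv2.imwrite("pics/s7.png",im)
cv2.imwrite("pics/s7c.png",cv2.resize(im[195:305,230:360],None,fx=5.4,fy=5.4,interpolation=cv2.INTER_CUBIC))
J0=np.array([.595,-.042,.156]); c=cam(); print(kfit(im,J0,c,(235,285,235,280),np.arange(.08,.14,.005)))
for n in ("s6","s7"):
    i6=cv2.imread(f"pics/{n}.png").astype(float); o=[]
    for y in (264,268,272,276,280):
        r=i6[y,258:305]; rat=r[:,0]/r[:,2]; i=np.where((rat[1:]>.51)&(rat[:-1]<=.51)&(r[1:,2]>100))[0]; o.append((i+258+(.51-rat[i])/(rat[i+1]-rat[i])).round(1).tolist())
    print(n,o)
E
```

```text
36.27 [ 5.301e-01 -1.000e-04  3.166e-01] F world [ 0.2  0.8 -0.6] F jig [ 0.3  0.7 -0.6] F tool [ 0.5 -0.6  0.7] M tool [ 0.28 -0.28  0.  ] gap 0.0514
tcp jig mm [-58.3  48.6 316.6] x-axis jig yaw 0.868 knob-frame th 0.809
([(np.float64(52.3), np.float64(1.2), np.float64(0.1)), (np.float64(63.7), np.float64(1.0), np.float64(0.105)), (np.float64(65.5), np.float64(1.4), np.float64(0.1)), (np.float64(79.4), np.float64(1.6), np.float64(0.105)), (np.float64(79.5), np.float64(1.8), np.float64(0.1))], np.float64(52.33843366036904), array([1.2, 0.1]), np.float64(80.3))
s6 [[272.3], [270.9], [268.6], [267.6], [266.4]]
s7 [[272.3], [270.7], [269.3], [267.7], [266.4]]
```

View pics/s7c.png

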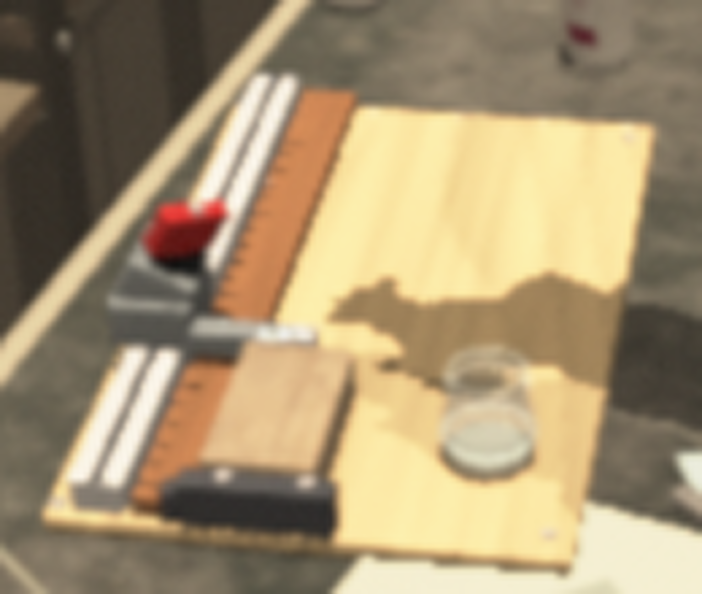

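Run:
```python
from f5 import *
c=cam(); J=np.array([.595,-.042,.156])
for n,roi,qs in (("side0",(228,262,240,280),np.arange(.056,.078,.003)),("s7",(228,275,240,280),np.arange(.09,.112,.003))):
    m=redsoft(cv2.imread(f"pics/{n}.png"),roi); ys,xs=np.where(m>.3)
    m=cv2.fillConvexPoly(np.zeros((480,640),np.uint8),cv2.convexHull(np.c_[xs,ys].astype(np.int32)),1).astype(float)
    print(n,m.sum(),[(round(t,2),round(min(np.abs(hullmask(T(J,bar(t,q)),c)-m).sum() for q in qs),1)) for t in np.arange(.7,1.6,.1)], cv2.minAreaRect(np.c_[xs,ys].astype(np.float32)), round(.5*np.degrees(np.arctan2(2*np.cov(xs,ys)[0,1],np.var(xs)-np.var(ys))),1))
```

```text
side0 121.0 [(np.float64(0.7), np.float64(62.9)), (np.float64(0.8), np.float64(50.5)), (np.float64(0.9), np.float64(41.2)), (np.float64(1.0), np.float64(33.3)), (np.float64(1.1), np.float64(31.1)), (np.float64(1.2), np.float64(33.2)), (np.float64(1.3), np.float64(41.5)), (np.float64(1.4), np.float64(56.0)), (np.float64(1.5), np.float64(71.5))] ((260.6219787597656, 244.59756469726562), (9.938838005065918, 13.914374351501465), 83.6598129272461) -32.8
s7 119.0 [(np.float64(0.7), np.float64(50.3)), (np.float64(0.8), np.float64(42.9)), (np.float64(0.9), np.float64(33.3)), (np.float64(1.0), np.float64(27.4)), (np.float64(1.1), np.float64(28.6)), (np.float64(1.2), np.float64(35.6)), (np.float64(1.3), np.float64(49.9)), (np.float64(1.4), np.float64(64.2)), (np.float64(1.5), np.float64(79.3))] ((264.0247497558594, 237.24752807617188), (9.25384521484375, 14.527543067932129), 84.2894058227539) -25.3
```

```bash
python3 -c "
from workcell import order
print(order.hand_in())"
```

```text
the job is handed in; nothing more can be done
None
```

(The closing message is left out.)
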